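Empty the grinding barrel into its catch pan

ROBOT

A 7-joint arm with a two-finger parallel gripper is mounted at the origin on a cart in front of the work surface, level with it; the furniture and walls round the work are solid. World frame = base frame: x ahead of the robot, y to its left, z up, the work surface at z = 0. Lengths are in m, angles in degrees, forces in N, time in s.
With the tool pointing down it reaches from about 0.375 to 0.925 m from the base axis. Payload 3.1 kg.
Tool frame: the origin (TCP) lies on the front face of the gripper's body, between the roots of the fingers; the fingertips stand robot.tcp_to_tips ahead of it and the grasp point (between the pads) lies 54 mm ahead of it (robot.tcp_to_tips is the distance from the TCP to the fingertips, in m); y points along the fingers, z is the direction in which the jaws open and shut, and the axes are right-handed (so a half turn about y gives the same grasp; the last joint's range is limited). The gripper opens to 85 mm and grips with 20 to 120 N. Pads are 22 mm wide; open, the fingers measure 114 mm over their backs; the gripper's body (76 mm by 85 mm) begins 54 mm behind the grasp point. The pads swing forward as they close: fully open they stand 13 mm farther back than shut.
Start: joints at [-75.447, 21.939, 2.515, 91.553, -1.026, 66.532, -2.859], TCP at [0.224, 0.61, 0.304] pointing down, gripper open.
Joint ranges: [-149.38, 149.38], [-23.57, 123.04], [-84.95, 90], [0, 143.3], [-89.99, 269.99], [3.08, 112.72], [-163.45, 163.45]. Speed limits (degrees/s): [159.86, 159.86, 180, 180, 180, 180, 180].

INTERFACE

Orientations are given as [roll, pitch, yaw] about the fixed x, y, z axes, in that order (R = Rz(yaw) Ry(pitch) Rx(roll)).
In Python, from plant import monitor, cams, close_job, robot gives the robot as it stands. The module is installed in compiled form; this text tells all that it offers.
- The arm moves only by the shell command python3 -m pendant 'ROWS'. ROWS is a JSON object of lists of equal length, an entry for each row: "hand": the gripper's target within -1 to 1 (shut at 1, half-way at 0, fully open at -1); "dp": the shift along the tool's x, y, z in m, a list of three; "rot": the turn, a rotation vector about the tool's x, y, z in degrees, a list of three. In form: {"hand": [hand, ...], "dp": [[x, y, z], ...], "rot": [[rx, ry, rz], ...]}. A call has 1 to 8 rows; each row shifts and turns the commanded pose from where the row before left it, along the tool's axes as they then stand; what a row does not reach is not made up. A row lasts 1/12 s, in which the tool goes at most 41.7 mm and 7.16 degrees, less where a joint would pass 70% of its speed; a pose out of reach is approached as far as the arm can. A call with a gripper value outside its range is refused whole. The fingers move at their own pace and stop on an object; the grip force is fixed at half the most. Time passes only in rows, so rows that do not move let the fingers close. It gives the time, the measured TCP pose, the force and the opening at its end, in the units of the state.
- monitor.read_state(): the state, without advancing time (a new reading comes with each control period).
- cams.capture(name): name is "scene" or "side" or "wrist"; returns (picture, depth): 420x560x3 uint8, red, green, blue; 420x560 float32, m along the optical axis (not along the pixel's ray), 0 where there is no reading.
- cams.camera_info(name): a dict with "fx", "fy", "cx", "cy" (pixels), "eye" and "orientation" of the camera in the world; the wrist camera has in their place "T_tool_cam" (4x4, takes a point from camera to tool coordinates, whose origin is the TCP and whose axes are the tool frame's). Camera axes: x right, y up, looking along -z (the intrinsics and any distortion apply to the point x, -y, -z); pixel columns grow to the right and rows downward; lengths in m; the calibration is good to about 2 mm. A picture is of the moment at which its call begins: read the wrist's pose just before it. camera_info takes no time and is no camera call.
- close_job(): hands the job in, once; it reports no verdict.
The state is a dict: "time_s": time; "joint_positions": joint angles; "qvel": joint speeds; "effort": joint torques, N m; "tool_pos": TCP position; "tool_rot": TCP orientation; "wrist_force": force on the tool from outside, world axes, zero at the start; "wrist_torque": the same for the moment, N m; "gripper_width": opening from 0.0 (shut) to 1.0 (fully open).
Only numpy, scipy, OpenCV 4.12 (cv2) and the standard library are available. Lean on these libraries where they do the work, as an engineer would, in place of code of your own. Each camera call takes 0.05 s, during which the arm holds its last target.

TASK

The grinding run is over: push the steel catch pan by its handle in under the barrel from the open side until it meets the stop rail, then turn the barrel by its crank until its open port faces straight down and all four grinding balls have dropped into the pan. Then turn the barrel back until the port faces straight up, ready for the next load. No ball may fall onto the bench, and the cover, timer, jar and oil bottle must stay where they are.

Things in the scene. Friction and masses are not known exactly. Their poses are not given: they have to be found in the camera images.
- cradle: fixed blue bent-tube cradle, 164 x 210 mm, 162 high. Origin on the bench under the barrel's middle; x along the barrel (crank end at -x), y across, z up. Barrel axis level, 140 above the bench. Trestles with 16 high foot bars at x = +-75 (ends y = +-105) leave a lane 136 wide (inner faces x = +-68), open at -y
- rail (a point): middle of the inner face of the cradle's blue stop rail (30 high), which closes the lane at +y: at (0, 90, 20) mm in the cradle's frame; axes as the cradle's
- barrel (a joint): turn of the barrel, rad: 0 = port straight up, pi = straight down, limits -0.5 and 3.5; growing moves the barrel's top to the cradle's +y. A stiff bearing (0.22 N m, about 4 N at the grip) holds it where it is left. Crank grip's middle in the cradle's frame, mm: x = -132, y = -60 cos(q + 30 deg), z = 140 + 60 sin(q + 30 deg)
- port (a point): middle of the barrel's open port, one whole face (100 x 63 mm) of the hexagonal grey barrel, 60 from its axis; z of this frame looks out of the port. Barrel 100 long inside, 126 across corners; aluminium end discs of diameter 148, lowest point 66 above the bench. The balls roll out from about 2.1 rad
- crank_grip (a point): middle of the crank's black grip, a freely spinning sleeve, diameter 21, length 66, its axis along the cradle's x, 60 from the barrel's axis; the crank arm is 36 mm away towards the barrel, the other end is free. Pinch it from above, fingers on its two sides, and lead it round over the top, the tool kept pointing down
- pan: loose steel catch pan, about 300 g, 108 (x) x 180 (y) mm, 54 high with its rim, walls 4, inner floor 10 above the bench, on black skids; origin under its middle. Handle at its -y end. Home it lies at the cradle's origin, axes as the cradle's, +y wall on the stop rail, 12 clear below the end discs. Slide it, do not lift it
- pan_handle (a point): middle of the pan's black handle, 18 wide x 18 high and 78 long (along the pan's y), at (0, -146, 34) mm in the pan's frame; axes as the pan's
- ball_0: white ceramic grinding ball, diameter 30, 55 g, origin at its centre; at the start it lies loose inside the barrel
- ball_1: white ceramic grinding ball, diameter 30, 55 g, origin at its centre; at the start it lies loose inside the barrel
- ball_2: white ceramic grinding ball, diameter 30, 55 g, origin at its centre; at the start it lies loose inside the barrel
- ball_3: white ceramic grinding ball, diameter 30, 55 g, origin at its centre; at the start it lies loose inside the barrel
- cover: bystander: grey cover of the port with a steel bow handle, 116 x 60 x 34 mm, lying on the bench; origin under its middle
- timer: bystander: white bench timer 52 x 72 x 34 mm; origin under its middle
- specimen_jar: bystander: white jar with green lid, diameter 117, 165 high; origin under its middle
- oil_bottle: bystander: small amber bottle with black cap, 31 x 32 x 68 mm; origin under its middle

How it is judged (in metres and radians):
On the way, in this order (a step that is already met when the one before it is completed fails the run):
1. the pan lies home in the lane under the barrel, against the stop rail, while the port still faces up (y of pan in the frame of cradle between -0.012 and 0.008 m and x of pan in the frame of cradle between -0.018 and 0.018 m and angle between the y axis of pan and the y axis of cradle, either way round below 0.15 rad and height (world z) of pan below 0.008 m and value of joint barrel between -0.6 and 0.6 rad), for 0.3 s.
2. the port faces down and all four balls lie in the pan (x of ball_0 in the frame of pan between -0.052 and 0.052 m and y of ball_0 in the frame of pan between -0.088 and 0.088 m and z of ball_0 in the frame of pan between 0.015 and 0.045 m and x of ball_1 in the frame of pan between -0.052 and 0.052 m and y of ball_1 in the frame of pan between -0.088 and 0.088 m and z of ball_1 in the frame of pan between 0.015 and 0.045 m and x of ball_2 in the frame of pan between -0.052 and 0.052 m and y of ball_2 in the frame of pan between -0.088 and 0.088 m and z of ball_2 in the frame of pan between 0.015 and 0.045 m and x of ball_3 in the frame of pan between -0.052 and 0.052 m and y of ball_3 in the frame of pan between -0.088 and 0.088 m and z of ball_3 in the frame of pan between 0.015 and 0.045 m and y of pan in the frame of cradle between -0.012 and 0.008 m and x of pan in the frame of cradle between -0.018 and 0.018 m and angle between the y axis of pan and the y axis of cradle, either way round below 0.15 rad and height (world z) of pan below 0.008 m and value of joint barrel between 2.84 and 3.45 rad), for 0.2 s.
At the end, for the whole second after the job is handed in: the barrel rests with its port straight up (within 0.25 rad), all four balls lie in the pan, and the pan lies flat and square (within 0.15 rad) in the lane, its end within 12 mm of the stop rail (x of ball_0 in the frame of pan between -0.052 and 0.052 m and y of ball_0 in the frame of pan between -0.088 and 0.088 m and z of ball_0 in the frame of pan between 0.015 and 0.045 m and x of ball_1 in the frame of pan between -0.052 and 0.052 m and y of ball_1 in the frame of pan between -0.088 and 0.088 m and z of ball_1 in the frame of pan between 0.015 and 0.045 m and x of ball_2 in the frame of pan between -0.052 and 0.052 m and y of ball_2 in the frame of pan between -0.088 and 0.088 m and z of ball_2 in the frame of pan between 0.015 and 0.045 m and x of ball_3 in the frame of pan between -0.052 and 0.052 m and y of ball_3 in the frame of pan between -0.088 and 0.088 m and z of ball_3 in the frame of pan between 0.015 and 0.045 m and y of pan in the frame of cradle between -0.012 and 0.008 m and x of pan in the frame of cradle between -0.018 and 0.018 m and angle between the y axis of pan and the y axis of cradle, either way round below 0.15 rad and height (world z) of pan below 0.008 m and value of joint barrel between -0.25 and 0.25 rad and velocity of joint barrel between -0.05 and 0.05 rad/s and linear speed of pan below 0.01 m/s); the robot touches nothing.
It fails at once if a ball falls onto the bench (height (world z) of any of ball_0, ball_1, ball_2, ball_3 below 0.019 m).
It fails at once if a bystander (cover, timer, jar, oil bottle) is shifted by more than 30 mm (distance of any of cover, timer, specimen_jar, oil_bottle from where it was at the start of the episode above 0.03 m).
It also fails if it takes over 69 s, if anything falls off the work surface, if the arm or the gripper's body presses on something with over 40 N, if the wrist force passes 120 N, or if a joint passes its speed limit or range.

## Working session

There is one attempt and no reset: what is moved stays moved. The work goes in short steps, Python scripts to look and compute and a shell command to move; the robot and the scene stay as the last step left them, time stands still between calls to the robot, and variables do not carry over. Pictures are saved under pics/ and viewed, and the job is handed in when it is done.

```bash
mkdir -p pics
python3 - <<'E'
from plant import monitor,cams,robot
import cv2,numpy as np
print(monitor.read_state()); print(robot.tcp_to_tips)
for n in("scene","side","wrist"):
    p,d=cams.capture(n); cv2.imwrite(f"pics/{n}0.png",p[:,:,::-1]); np.savez(f"{n}0.npz",p=p,d=d); print(n,cams.camera_info(n))
E
```

```text
{'time_s': 0.0, 'joint_positions': array([-75.44694301,  21.99326634,   2.5112874 ,  91.65101089,
        -1.02558431,  66.5321797 ,  -2.85831169]), 'qvel': array([ 0.06248388, -0.0007644 , -0.04903038, -0.06723712,  0.08313233,
        0.04271008,  0.01708623]), 'effort': array([ 6.81347337e-04, -4.33456743e+01,  1.02501255e+00, -2.49510741e+01,
        1.05911048e-02,  1.14199310e-02,  4.54510968e-06]), 'tool_pos': array([0.22371112, 0.60946901, 0.30245642]), 'tool_rot': array([-9.01537526e+01, -8.24665545e-03, -2.01510892e+01]), 'wrist_force': array([0.24923254, 0.86159688, 0.89398528]), 'wrist_torque': array([ 0.00127505, -0.02357617, -0.01589332]), 'gripper_width': 0.9994418347091014}
0.0726
scene {'fx': 496.64980595627935, 'fy': 496.64980595627935, 'cx': 273.5618988566379, 'cy': 209.75551874329872, 'eye': array([-0.8495772 ,  0.51128158,  0.87036425]), 'orientation': array([  64.09578465,    1.33063903, -111.9968751 ])}
side {'fx': 538.9977640770901, 'fy': 538.9977640770901, 'cx': 272.1400785974706, 'cy': 218.4977164488646, 'eye': array([-0.59776224, -0.39035476,  1.53899472]), 'orientation': array([ 41.30882508,   0.17597909, -72.48961496])}
wrist {'fx': 323.2598786387153, 'fy': 323.2598786387153, 'cx': 282.8697886273986, 'cy': 214.58248506652114, 'T_tool_cam': array([[-1.19996049e-03, -9.61523902e-01, -2.74718668e-01,
        -7.01025178e-02],
       [-3.09134342e-04,  2.74719209e-01, -9.61524446e-01,
        -6.94177757e-02],
       [ 9.99999232e-01, -1.06886637e-03, -6.26892257e-04,
        -3.06444802e-04],
       [ 0.00000000e+00,  0.00000000e+00,  0.00000000e+00,
         1.00000000e+00]])}
```

View pics/scene0.png

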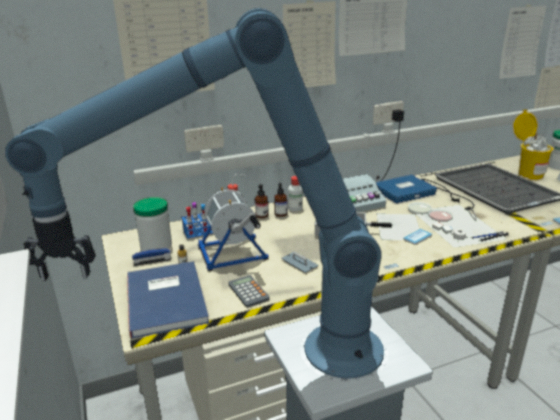

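View pics/side0.png

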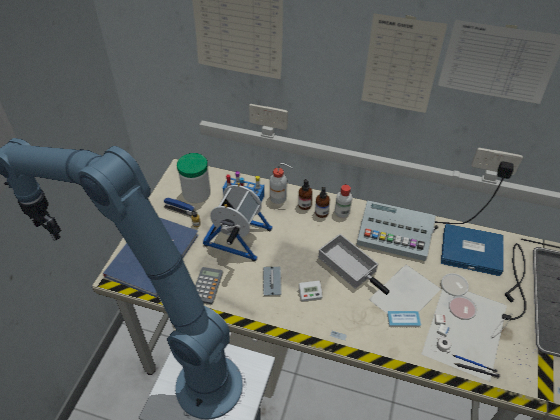

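View pics/wrist0.png

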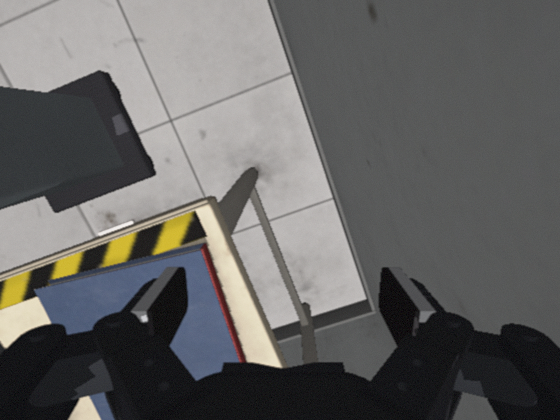

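The side view shows the cradle and barrel near (238,222), the crank on its near side, the pan at (350,262) with its handle at (380,287), the cover at (272,280) and the timer at (310,291). I'll zoom in.

```bash
cat > h.py <<'E'
import numpy as np,cv2
from scipy.spatial.transform import Rotation as R
from plant import monitor,cams
def cam(n):
    i=cams.camera_info(n); return i,R.from_euler('xyz',i['orientation'],degrees=True).as_matrix() if 'eye' in i else None
def ray(n,u,v):
    i,M=cam(n); return i['eye'],M@np.array([(u-i['cx'])/i['fx'],-(v-i['cy'])/i['fy'],-1])
def plane(n,u,v,z):
    e,d=ray(n,u,v); return e+d*(z-e[2])/d[2]
def cloud(n,d):
    i,M=cam(n); v,u=np.mgrid[:d.shape[0],:d.shape[1]]
    P=np.stack([(u-i['cx'])/i['fx']*d,-(v-i['cy'])/i['fy']*d,-d],-1)
    return P@M.T+i['eye']
def wcloud(d,s):
    i=cams.camera_info('wrist'); v,u=np.mgrid[:d.shape[0],:d.shape[1]]
    P=np.stack([(u-i['cx'])/i['fx']*d,-(v-i['cy'])/i['fy']*d,-d],-1)
    T=i['T_tool_cam'];P=P@T[:3,:3].T+T[:3,3]
    return P@R.from_euler('xyz',s['tool_rot'],degrees=True).as_matrix().T+s['tool_pos']
def proj(n,P):
    i,M=cam(n); q=(np.atleast_2d(P)-i['eye'])@M; return np.stack([i['cx']+i['fx']*q[:,0]/-q[:,2], i['cy']+i['fy']*q[:,1]/q[:,2]],-1)
E
python3 - <<'E'
from h import *
p=np.load('side0.npz')['p'][:,:,::-1]
cv2.imwrite('pics/s0c1.png',cv2.resize(p[170:310,180:400],None,fx=3.6,fy=3.6,interpolation=cv2.INTER_CUBIC))
p=np.load('scene0.npz')['p'][:,:,::-1]
cv2.imwrite('pics/c0c1.png',cv2.resize(p[170:310,120:330],None,fx=3.6,fy=3.6,interpolation=cv2.INTER_CUBIC))
E
```

```text
(no output)
```

View pics/s0c1.png

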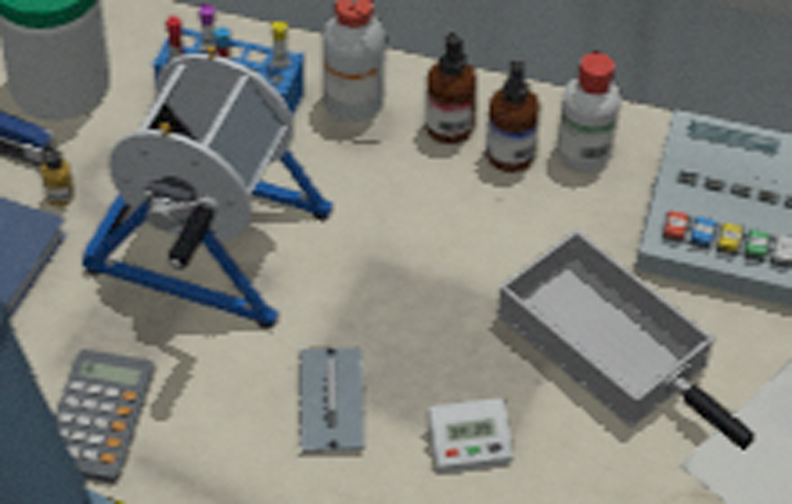

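View pics/c0c1.png

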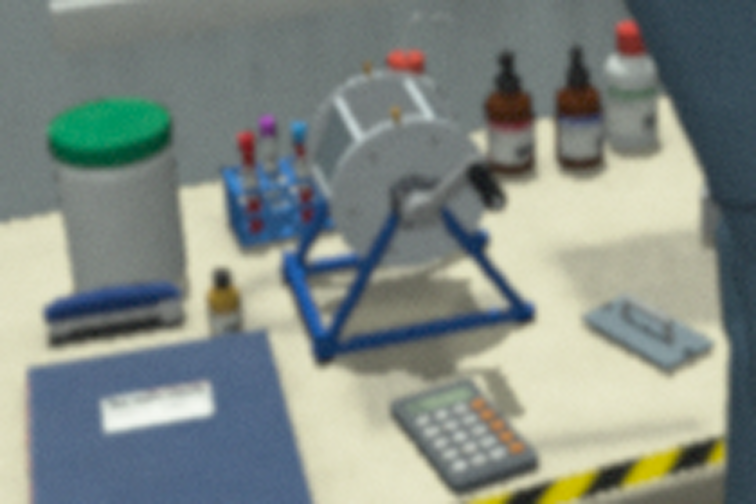

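Run:
```python
from h import *
for n in('side','scene'):
    f=np.load(n+'0.npz');p=f['p'];C=cloud(n,f['d'])
    hsv=cv2.cvtColor(p,cv2.COLOR_RGB2HSV)
    m=(hsv[...,0]>100)&(hsv[...,0]<125)&(hsv[...,1]>150)
    Q=C[m&(f['d']>0)]; print(n,len(Q))
    box={'side':(195,275,180,265),'scene':(195,272,190,275)}[n]
    mm=np.zeros_like(m);mm[box[2]:box[3],box[0]:box[1]]=1
    Q=C[m&mm]; k=Q[:,2]<0.03
    cv2.imwrite(f'pics/{n}m.png',cv2.resize(((m&mm)*255).astype(np.uint8)[170:310,120:330],None,fx=3.6,fy=3.6))
    print(Q.min(0),Q.max(0),k.sum())
    r=cv2.minAreaRect((Q[k][:,:2]*1000).astype(np.float32)); print(r,cv2.boxPoints(r))
# known pixels (crop/3.6 + offset)
s=lambda x,y:(x/3.6+180,y/3.6+170)
c=lambda x,y:(x/3.6+120,y/3.6+170)
print('side feet z8: near+y,near-y,far-y',*[plane('side',*s(*a),.008).round(4) for a in((90,262),(268,318),(322,208))])
print('scene feet',*[plane('scene',*c(*a),.008).round(4) for a in((325,348),(530,314),(292,268),(482,240))])
print('pan rim z54',*[plane('side',*s(*a),.054).round(4) for a in((500,290),(577,236),(711,343),(630,400))])
print('handle',*[plane('side',*s(*a),.034).round(4) for a in((690,392),(745,437))])
f=np.load('side0.npz');C=cloud('side',f['d']);
for a in((500,290),(577,236),(711,343),(705,402),(735,430),(195,235),(210,212),(180,258)):
    u,v=s(*a);print(a,C[int(v),int(u)].round(4))
```

```text
side 1594
[ 0.43881597  0.00865272 -0.00303568] [0.7959368  0.23432607 0.18254154] 316
((630.488037109375, 107.8614273071289), (209.46116638183594, 303.5925598144531), 85.667724609375) [[471.21408    14.896843 ]
 [773.9392     -8.0366745]
 [789.76196   200.82602  ]
 [487.03687   223.75952  ]]
scene 1093
[-0.8495772  0.0133588  0.0017473] [0.77836571 0.51128158 0.87036425] 265
((624.2681884765625, 113.04016876220703), (198.9852294921875, 300.5351867675781), 86.71461486816406) [[468.5457     22.322815 ]
 [768.587       5.0993347]
 [779.9907    203.75752  ]
 [479.9494    220.981    ]]
side feet z8: near+y,near-y,far-y [0.4988 0.2168 0.008 ] [0.4856 0.0223 0.008 ] [0.637  0.0147 0.008 ]
scene feet [0.4998 0.2086 0.008 ] [0.4787 0.019  0.008 ] [0.6533 0.1993 0.008 ] [0.6296 0.0114 0.008 ]
pan rim z54 [ 0.5522 -0.1936  0.054 ] [ 0.6407 -0.2497  0.054 ] [ 0.5502 -0.3996  0.054 ] [ 0.4632 -0.3398  0.054 ]
handle [ 0.5033 -0.3911  0.034 ] [ 0.4686 -0.4487  0.034 ]
(500, 290) [ 0.5909 -0.1835  0.006 ]
(577, 236) [ 0.6467 -0.2477  0.0494]
(711, 343) [ 0.5538 -0.3978  0.0502]
(705, 402) [ 0.4865 -0.4032  0.0499]
(735, 430) [ 0.4673 -0.4374  0.045 ]
(195, 235) [0.4318 0.0693 0.1831]
(210, 212) [0.4628 0.0666 0.1845]
(180, 258) [0.4047 0.0731 0.1827]
```

```bash
python3 -m pendant '{"hand":[-1,-1,-1,-1,-1,-1,-1,-1],"dp":[[0.0232,-0.007,-0.0288],[0.0232,-0.007,-0.0288],[0.0232,-0.007,-0.0288],[0.0232,-0.007,-0.0288],[0.0232,-0.007,-0.0288],[0.0232,-0.007,-0.0288],[0.0232,-0.007,-0.0288],[0.0232,-0.007,-0.0288]],"rot":[[0,0,0],[0,0,0],[0,0,0],[0,0,0],[0,0,0],[0,0,0],[0,0,0],[0,0,0]]}'; python3 -m pendant '{"hand":[-1,-1,-1,-1,-1,-1,-1,-1],"dp":[[0.0232,-0.007,-0.0288],[0.0232,-0.007,-0.0288],[0.0232,-0.007,-0.0288],[0.0232,-0.007,-0.0288],[0.0232,-0.007,-0.0288],[0.0232,-0.007,-0.0288],[0,0,0],[0,0,0]],"rot":[[0,0,0],[0,0,0],[0,0,0],[0,0,0],[0,0,0],[0,0,0],[0,-7,0],[0,-7,0]]}'; python3 -m pendant '{"hand":[-1,-1],"dp":[[0,0,0],[0,0,0]],"rot":[[0,0,0],[0,0,0]]}'
python3 - <<'E'
from h import *
s=monitor.read_state();print(s)
p,d=cams.capture('wrist');np.savez('w1.npz',p=p,d=d,pos=s['tool_pos'],rot=s['tool_rot']);cv2.imwrite('pics/w1.png',p[:,:,::-1])
p,d=cams.capture('side');np.savez('side1.npz',p=p,d=d);cv2.imwrite('pics/side1.png',p[:,:,::-1])
E
```

```text
time_s: 0.82
tool_pos: [0.319, 0.3279, 0.3599]
tool_rot: [-90.0, 0.0, -20.2]
wrist_force: [1.2, 0.5, 0.2]
gripper_width: 0.999
time_s: 1.48
tool_pos: [0.3908, 0.1168, 0.4024]
tool_rot: [-89.9, -0.0, -6.2]
wrist_force: [-0.3, 0.7, 0.3]
gripper_width: 1.002
time_s: 1.65
tool_pos: [0.3897, 0.1198, 0.4017]
tool_rot: [-90.0, 0.0, -6.3]
wrist_force: [-0.4, 0.2, 0.2]
gripper_width: 1.004
{'time_s': 1.65, 'joint_positions': array([-52.64629101, -12.8225323 ,  25.7558466 , 115.9469352 ,
         5.69363233,  75.72761552,  54.82069097]), 'qvel': array([-0.13866645,  0.53183884, -1.09114199, -0.05609274,  0.03977127,
        0.03213781, -0.38501604]), 'effort': array([ 2.53444528e-01, -1.28573558e+01, -2.33658828e+00, -2.63540375e+01,
        4.75140894e-02,  8.10460537e-03,  9.21598705e-02]), 'tool_pos': array([0.38967918, 0.11976036, 0.40165136]), 'tool_rot': array([-8.99981495e+01,  2.73313646e-02, -6.31692163e+00]), 'wrist_force': array([-0.44452793,  0.20961677,  0.19786425]), 'wrist_torque': array([-0.03677823, -0.01598319,  0.00718494]), 'gripper_width': 1.0043495225590233}
```

View pics/w1.png

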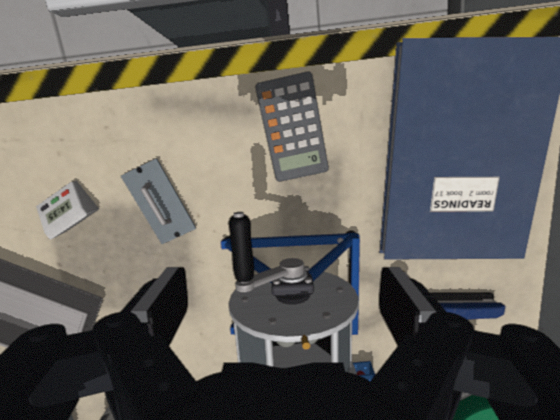

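View pics/side1.png

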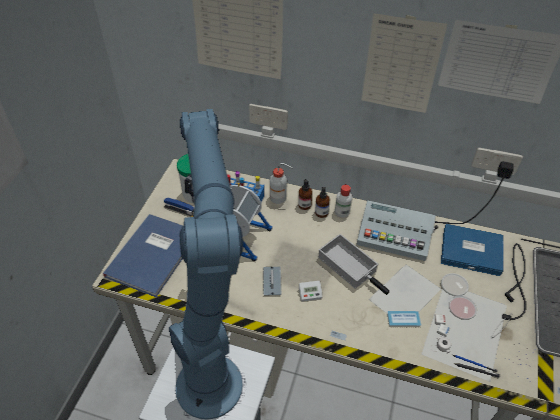

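The wrist view shows the crank grip from (240,215) to (243,283), the near foot bar along row 242 from (226,243) to (354,238), and the cover, timer and a corner of the pan.

Run:
```python
from h import *
f=np.load('w1.npz');p,d=f['p'],f['d'];s=dict(tool_pos=f['pos'],tool_rot=f['rot'])
C=wcloud(d,s)
# grip: dark px
g=p.max(2)<60; m=np.zeros_like(g);m[208:292,228:256]=1;m&=g&(C[...,2]>.14)&(C[...,2]<.22)
Q=C[m];print('grip',len(Q),np.median(Q,0),Q.min(0),Q.max(0))
vv,uu=np.nonzero(m)
for r in range(210,292,8):
    k=vv==r
    if k.any(): print(r,uu[k].min(),uu[k].max(),C[r,uu[k]].mean(0).round(4),C[r,uu[k],2].max().round(4))
hsv=cv2.cvtColor(p,cv2.COLOR_RGB2HSV)
b=(hsv[...,0]>100)&(hsv[...,0]<125)&(hsv[...,1]>150);b[:,:215]=0;b[:,365:]=0;b[:225]=0;b[340:]=0
Q=C[b&(C[...,2]<.03)];print('blue',len(Q),Q.min(0),Q.max(0))
r=cv2.minAreaRect((Q[:,:2]*1000).astype(np.float32));print(r,cv2.boxPoints(r))
# disc top edge / port strips: grey high points
k=(C[...,2]>.19)&(C[...,2]<.22);k[:,:225]=0;k[:,365:]=0;k[350:]=0
Q=C[k];print('top',len(Q),Q.min(0),Q.max(0),np.median(Q,0))
# cover / timer centers
for n,(u,v) in dict(cover=(158,202),timer=(66,210)).items(): print(n,C[v,u])
cv2.imwrite('pics/w1c.png',cv2.resize(p[195:385,200:385,::-1],None,fx=3,fy=3,interpolation=cv2.INTER_CUBIC))
```

```text
grip 1321 [0.43103216 0.07585305 0.18384625] [0.39962818 0.06398083 0.16293793] [0.46992785 0.08575243 0.18733357]
218 230 248 [0.401  0.0772 0.1812] 0.1842
226 229 250 [0.4081 0.077  0.1835] 0.1863
234 231 250 [0.416  0.0768 0.1836] 0.1863
242 231 250 [0.4241 0.0755 0.1832] 0.1854
250 232 251 [0.4323 0.0753 0.1833] 0.1863
258 233 252 [0.4405 0.0751 0.1835] 0.1863
266 233 253 [0.4487 0.0745 0.1838] 0.1862
274 235 253 [0.4572 0.0742 0.1838] 0.1869
282 237 239 [0.4685 0.0657 0.177 ] 0.1775
blue 1239 [0.47976118 0.00726447 0.00290029] [0.65194861 0.22033715 0.02997797]
((565.9473876953125, 113.72161102294922), (204.23023986816406, 161.95509338378906), 86.65325927734375) [[479.1466     16.507988 ]
 [640.8255      7.0533066]
 [652.74817   210.93524  ]
 [491.06927   220.38992  ]]
top 1982 [0.50529919 0.06401274 0.19001792] [0.54504098 0.17012637 0.21992533] [0.51180623 0.11616802 0.20110914]
cover [ 0.41165374 -0.0667943   0.01021575]
timer [ 0.40515355 -0.19079051  0.02912463]
```

View pics/w1c.png

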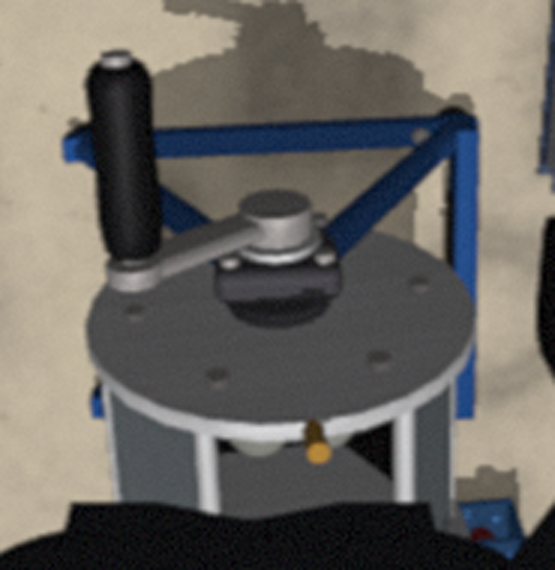

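```bash
python3 -m pendant '{"hand":[-1,-1,-1,-1,-1,-1,-1,-1],"dp":[[0.01,0.01,-0.0345],[0.01,0.01,-0.0345],[0.01,0.01,-0.0345],[0.01,0.01,-0.0345],[0.01,0.01,-0.0345],[0.01,0.01,-0.0345],[0.01,0.01,-0.0345],[0.01,0.01,-0.0345]],"rot":[[0,0,0],[0,0,0],[0,0,0],[0,0,0],[0,0,0],[0,0,0],[0,0,0],[0,0,0]]}'; python3 -m pendant '{"hand":[-1,-1,-1,-1,-1,-1,-1],"dp":[[0.01,0.01,-0.0345],[0.01,0.01,-0.0345],[0.01,0.01,-0.0345],[0.01,0.01,-0.0345],[0.01,0.01,-0.0345],[0.01,0.01,-0.0345],[0.01,0.01,-0.0345]],"rot":[[0,0,0],[0,0,0],[0,0,0],[0,0,0],[0,0,0],[0,0,0],[0,0,0]]}'; python3 -m pendant '{"hand":[-1,-1,-1,-1,-1,-1,-1,-1],"dp":[[0,0,0],[0,0,0],[0,0,0],[0,0,0],[0,0,0],[0,0,0],[0,0,0],[0,0,0]],"rot":[[0,7.1,0],[0,7.1,0],[0,7.1,0],[0,7.1,0],[0,7.1,0],[0,7.1,0],[0,7.1,0],[0,7.1,0]]}';python3 -m pendant '{"hand":[-1,-1,-1,-1,-1,-1,-1,-1],"dp":[[0,0,0],[0,0,0],[0,0,0],[0,0,0],[0,0,0],[0,0,0],[0,0,0],[0,0,0]],"rot":[[0,7.1,0],[0,7.1,0],[0,7.1,0],[0,7.1,0],[0,7.1,0],[0,7.1,0],[0,7.1,0],[0,7.1,0]]}';
python3 -m pendant '{"hand":[-1,-1],"dp":[[0,0,0],[0,0,0]],"rot":[[0,0,0],[0,0,0]]}'
python3 - <<'E'
from h import *
s=monitor.read_state()
p,d=cams.capture('wrist');np.savez('w2.npz',p=p,d=d,pos=s['tool_pos'],rot=s['tool_rot']);cv2.imwrite('pics/w2.png',p[:,:,::-1])
print(s['joint_positions'])
E
```

```text
time_s: 2.42
tool_pos: [0.4399, -0.1644, 0.3217]
tool_rot: [-89.9, -0.1, -6.2]
wrist_force: [0.9, 1.8, -0.9]
gripper_width: 1.003
time_s: 3.0
tool_pos: [0.4846, -0.4115, 0.2496]
tool_rot: [-89.9, 0.1, -6.1]
wrist_force: [1.1, 0.5, 1.0]
gripper_width: 0.995
time_s: 3.67
tool_pos: [0.4845, -0.4098, 0.2508]
tool_rot: [-90.0, 0.1, -63.3]
wrist_force: [0.5, -0.5, 0.6]
gripper_width: 0.999
time_s: 4.33
tool_pos: [0.4846, -0.4098, 0.2506]
tool_rot: [-90.1, 0.0, -120.1]
wrist_force: [-0.4, -0.6, -0.7]
gripper_width: 0.998
time_s: 4.5
tool_pos: [0.4842, -0.4101, 0.2507]
tool_rot: [-90.1, -0.0, -119.5]
wrist_force: [0.5, 0.9, 0.8]
gripper_width: 1.003
[-13.66354886  48.79924297  76.7873532   98.75525657 -49.43021858
  74.38270288  44.72409853]
```

View pics/w2.png

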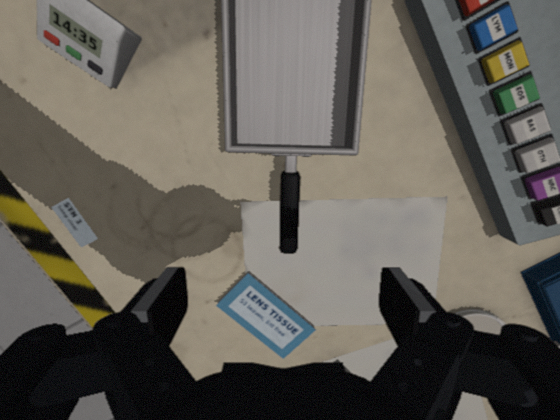

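The wrist view shows the handle running from (291,172) to (288,250), straight ahead, with the pan's near wall at row 152. I'll measure both.

Run:
```python
from h import *
f=np.load('w2.npz');p,d=f['p'],f['d'];s=dict(tool_pos=f['pos'],tool_rot=f['rot'])
C=wcloud(d,s)
g=p.max(2)<60;m=np.zeros_like(g);m[165:260,270:310]=1;m&=g&(C[...,2]>.025)&(C[...,2]<.06)
Q=C[m];r=cv2.minAreaRect((Q[:,:2]*1000).astype(np.float32));print(r,cv2.boxPoints(r),'ztop',np.percentile(Q[:,2],[50,90]))
c,_,(vx,vy)=cv2.PCACompute(Q[:,:2].astype(np.float32),None)[0],0,cv2.PCACompute(Q[:,:2].astype(np.float32),None)[1][0]
print(c,np.degrees(np.arctan2(vy,vx)))
# rim near wall
k=(C[...,2]>.045)&(C[...,2]<.062);k[160:]=0
Q=C[k];print(len(Q));Q2=Q[:,:2]
rows=[(230,148),(355,152),(222,20),(365,20)]
for u,v in rows: print(u,v,C[v,u].round(4))
```

```text
((484.1407165527344, -420.66729736328125), (74.92384338378906, 16.863359451293945), 60.40612030029297) [[ 458.30844 -449.07825]
 [ 472.97195 -457.4062 ]
 [ 509.973   -392.25635]
 [ 495.30948 -383.9284 ]] ztop [0.0419052  0.04296622]
[[ 0.48462027 -0.4188065 ]] 59.602577
13709
230 148 [ 0.4703 -0.3458  0.0524]
355 152 [ 0.5575 -0.3987  0.0524]
222 20 [ 0.5143 -0.264   0.0509]
365 20 [ 0.6058 -0.3163  0.0524]
```

```bash
python3 -m pendant '{"hand":[-1,-1,-1,-1,-1,-1,-1,-1],"dp":[[0.009,0,0.005],[0,0.032,0],[0,0.032,0],[0,0.032,0],[0,0.032,0],[0,0.024,0],[0,0.010,0],[0,0,0]],"rot":[[0,0.8,0],[0,0,0],[0,0,0],[0,0,0],[0,0,0],[0,0,0],[0,0,0],[0,0,0]]}'
python3 -m pendant '{"hand":[1,1,1,1,1,1,1],"dp":[[0,0,0],[0,0,0],[0,0,0],[0,0,0],[0,0,0],[0,0,0],[0,0,0]],"rot":[[0,0,0],[0,0,0],[0,0,0],[0,0,0],[0,0,0],[0,0,0],[0,0,0]]}'
python3 - <<'E'
from h import *
s=monitor.read_state();print(s['joint_positions'],s['gripper_width'],s['tool_pos'],s['tool_rot'])
p,d=cams.capture('wrist');np.savez('w3.npz',p=p,d=d,pos=s['tool_pos'],rot=s['tool_rot']);cv2.imwrite('pics/w3.png',p[:,:,::-1])
E
```

```text
time_s: 5.22
tool_pos: [0.4825, -0.4202, 0.0871]
tool_rot: [-90.3, 0.1, -120.5]
wrist_force: [0.1, 0.2, -0.6]
gripper_width: 1.001
time_s: 5.8
tool_pos: [0.4839, -0.4215, 0.091]
tool_rot: [-89.9, 0.0, -120.6]
wrist_force: [0.3, 1.1, 3.7]
gripper_width: 0.199
[ -7.1334786   57.92540272  64.919266   102.17263587 -60.06252723
  62.35980943  49.66093943] 0.19928366464693056 [ 0.48388316 -0.42146076  0.09096537] [-8.99134124e+01  2.94464436e-03 -1.20566084e+02]
```

View pics/w3.png

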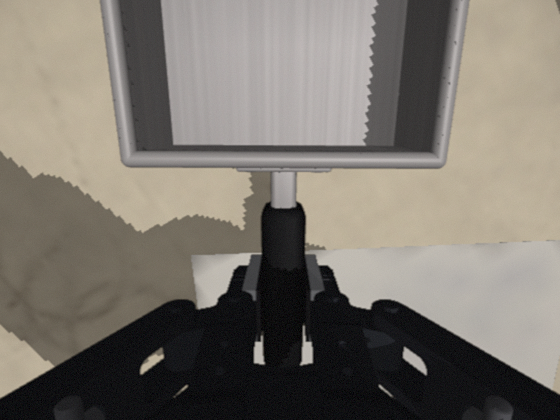

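```bash
python3 -m pendant '{"hand":[1,1,1,1,1,1,1,1],"dp":[[-0.0191,0,-0.0025],[-0.0192,0,-0.0014],[-0.0192,0,-0.0002],[-0.0192,0,0.001],[-0.0191,0,0.002],[-0.0189,0,0.0032],[-0.0187,0,0.0043],[-0.0185,0,0.0053]],"rot":[[0,-3.4,0],[0,-3.4,0],[0,-3.4,0],[0,-3.4,0],[0,-3.4,0],[0,-3.4,0],[0,-3.4,0],[0,-3.4,0]]}'
python3 -m pendant '{"hand":[1,1],"dp":[[0,0,0],[0,0,0]],"rot":[[0,0,0],[0,0,0]]}'
python3 - <<'E'
from h import *
s=monitor.read_state();print(s['joint_positions'],s['gripper_width'],s['tool_pos'],s['tool_rot'])
for n in('wrist','side'):
  p,d=cams.capture(n);np.savez(n+'4.npz',p=p,d=d,pos=s['tool_pos'],rot=s['tool_rot']);cv2.imwrite(f'pics/{n}4.png',p[:,:,::-1])
E
```

```text
time_s: 6.52
tool_pos: [0.5441, -0.2813, 0.0911]
tool_rot: [-89.9, -0.3, -93.3]
wrist_force: [-0.2, -3.6, 1.8]
gripper_width: 0.198
time_s: 6.68
tool_pos: [0.5456, -0.2774, 0.0905]
tool_rot: [-89.9, 0.2, -93.2]
wrist_force: [1.2, 2.7, 4.9]
gripper_width: 0.195
[-21.56503683  52.94362243  61.90504339 106.44726458 -56.39258878
  58.03989775  62.23829005] 0.1953295779850152 [ 0.54561944 -0.27741731  0.09045059] [-89.90009329   0.18523982 -93.17885671]
```

View pics/wrist4.png

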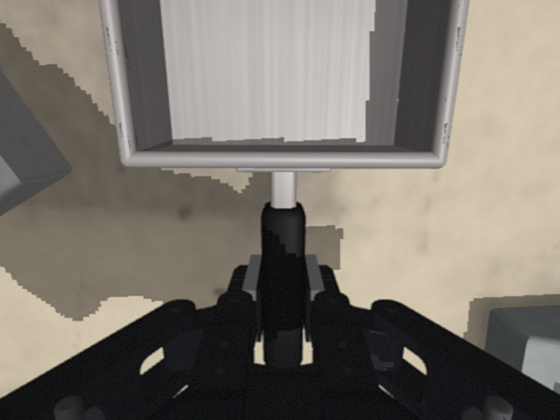

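View pics/side4.png

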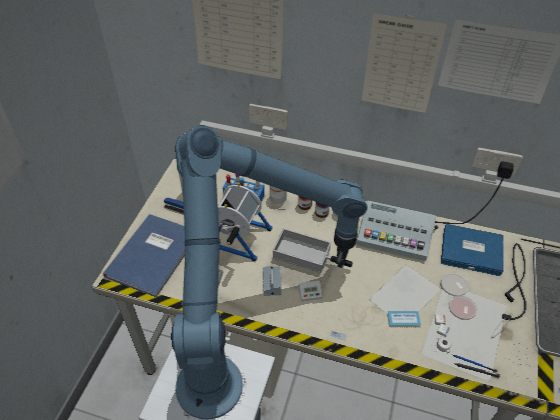

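Run:
```python
from h import *
f=np.load('side4.npz');C=cloud('side',f['d'])
for u,v in((205,150),(240,157),(280,175),(320,190),(350,200)): print((u,v),C[v,u].round(3))
a=np.radians(-3.3);M=np.array([[np.cos(a),-np.sin(a)],[np.sin(a),np.cos(a)]]);o=np.array([.567,.115])
p=f['p'].copy()
pts=[(-83,-105,8),(-67,-105,8),(-75,-105,16),(-75,105,16),(75,-105,16),(75,-105,0),(-132,-52,170),(0,90,30),(-68,90,30),(68,90,30)]
P=np.array([[*(M@np.array(q[:2])/1000+o),q[2]/1000] for q in pts])
for im in('side','scene'):
    p=np.load(im+'0.npz')['p'].copy();x0,y0=(190,170)
    q=cv2.resize(p[y0:y0+100,x0:x0+100],None,fx=6,fy=6,interpolation=cv2.INTER_CUBIC)
    for t in proj(im,P): cv2.circle(q,tuple(int(z) for z in ((t-[x0,y0])*6+3)),3,(255,0,255),-1)
    cv2.imwrite(f'pics/{im}_fit.png',q[:,:,::-1])
```

```text
(205, 150) [0.337 0.086 0.626]
(240, 157) [0.387 0.012 0.579]
(280, 175) [ 0.424 -0.087  0.508]
(320, 190) [ 0.47  -0.193  0.436]
(350, 200) [ 0.501 -0.279  0.39 ]
```

View pics/side_fit.png

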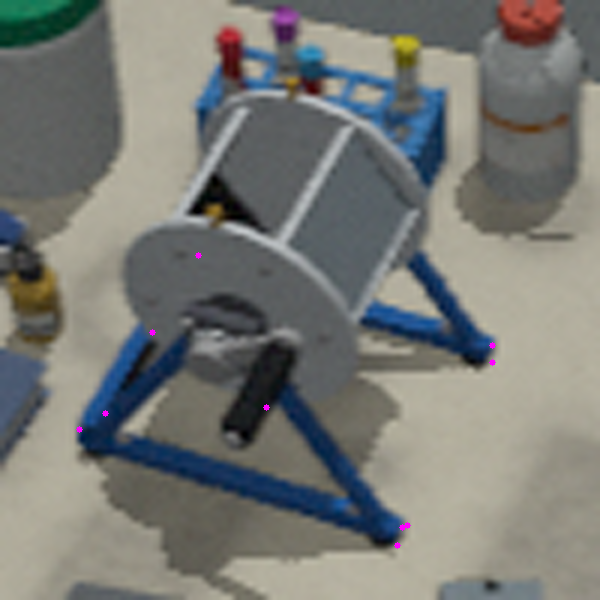

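View pics/scene_fit.png

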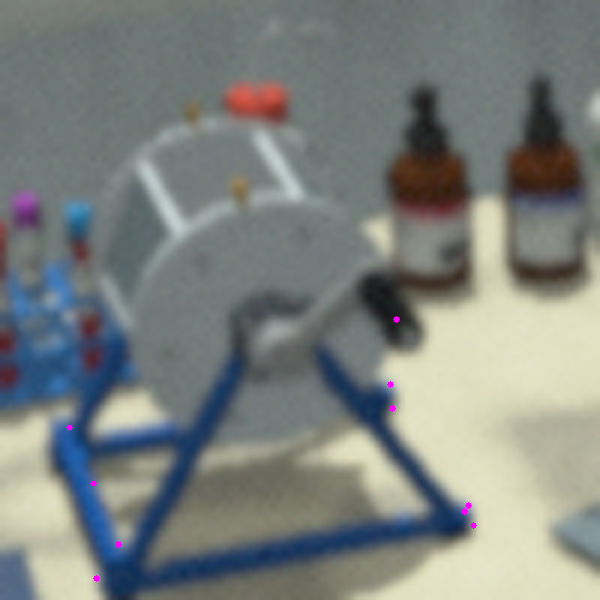

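```bash
python3 -m pendant '{"hand":[1,1,1,1,1,1,1,1],"dp":[[-0.02,0,-0.001],[-0.02,0,0],[-0.025,0,0],[-0.025,0,0],[-0.025,0,0],[-0.025,0,0],[-0.025,0,0],[-0.02,0,0]],"rot":[[0,0,0],[0,0,0],[0,0,0],[0,0,0],[0,0,0],[0,0,0],[0,0,0],[0,0,0]]}'
python3 -m pendant '{"hand":[1,1],"dp":[[0,0,0],[0,0,0]],"rot":[[0,0,0],[0,0,0]]}'
python3 - <<'E'
from h import *
s=monitor.read_state();print(s['joint_positions'],s['gripper_width'],s['tool_pos'],s['tool_rot'])
for n in('wrist','side'):
  p,d=cams.capture(n);np.savez(n+'5.npz',p=p,d=d,pos=s['tool_pos'],rot=s['tool_rot']);cv2.imwrite(f'pics/{n}5.png',p[:,:,::-1])
E
```

```text
time_s: 7.45
tool_pos: [0.5533, -0.0982, 0.091]
tool_rot: [-89.9, -0.4, -93.5]
wrist_force: [-0.2, -5.0, 4.6]
gripper_width: 0.203
time_s: 7.62
tool_pos: [0.5542, -0.094, 0.0904]
tool_rot: [-89.9, 0.1, -93.3]
wrist_force: [-0.1, 2.7, 4.8]
gripper_width: 0.199
[-43.08806067  50.43979324  64.06579081 113.59808361 -57.1988688
  55.69116605  47.38064205] 0.19855054782367268 [ 0.5541875  -0.09396781  0.09043659] [-8.99485235e+01  7.36696642e-02 -9.32975587e+01]
```

View pics/wrist5.png

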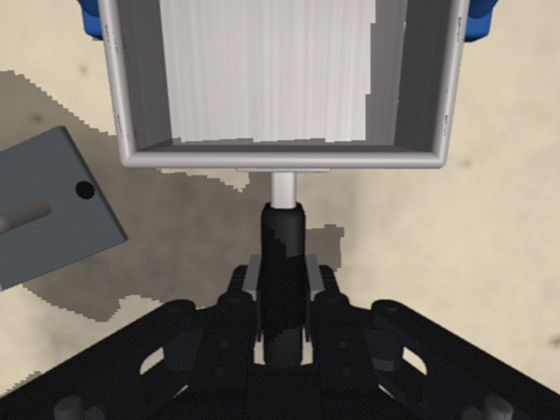

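View pics/side5.png

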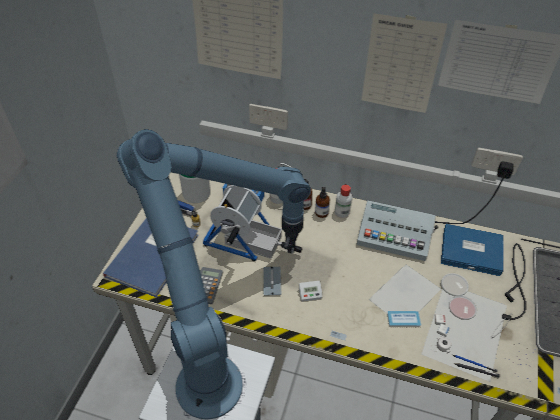

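```bash
python3 -m pendant '{"hand":[1,1,1,1,1,1,1,1],"dp":[[-0.012,0,0],[-0.012,0,0],[-0.01,0,0],[-0.008,0,0],[-0.006,0,0],[-0.004,0,0],[0,0,0],[0,0,0]],"rot":[[0,0,0],[0,0,0],[0,0,0],[0,0,0],[0,0,0],[0,0,0],[0,0,0],[0,0,0]]}'
python3 -m pendant '{"hand":[1,1,1,1],"dp":[[-0.003,0,0],[-0.003,0,0],[0,0,0],[0,0,0]],"rot":[[0,0,0],[0,0,0],[0,0,0],[0,0,0]]}'
python3 -m pendant '{"hand":[1,1,1,1],"dp":[[-0.003,0,0],[-0.003,0,0],[0,0,0],[0,0,0]],"rot":[[0,0,0],[0,0,0],[0,0,0],[0,0,0]]}'
```

```text
time_s: 8.38
tool_pos: [0.5565, -0.0469, 0.091]
tool_rot: [-89.9, -0.3, -93.5]
wrist_force: [-0.8, -3.1, 4.7]
gripper_width: 0.199
time_s: 8.72
tool_pos: [0.5567, -0.0415, 0.091]
tool_rot: [-89.9, -0.4, -93.6]
wrist_force: [-0.8, -4.1, 7.0]
gripper_width: 0.197
time_s: 9.05
tool_pos: [0.5571, -0.0356, 0.091]
tool_rot: [-89.9, -0.4, -93.6]
wrist_force: [-0.6, -4.1, 5.8]
gripper_width: 0.2
```

```bash
python3 -m pendant '{"hand":[1,1,1,1],"dp":[[-0.002,0,0],[-0.002,0,0],[0,0,0],[0,0,0]],"rot":[[0,0,0],[0,0,0],[0,0,0],[0,0,0]]}'
python3 -m pendant '{"hand":[1,1,1,1],"dp":[[-0.002,0,0],[-0.002,0,0],[0,0,0],[0,0,0]],"rot":[[0,0,0],[0,0,0],[0,0,0],[0,0,0]]}'
```

```text
time_s: 9.38
tool_pos: [0.5573, -0.0318, 0.091]
tool_rot: [-89.9, -0.4, -93.6]
wrist_force: [-0.1, -5.1, 6.2]
gripper_width: 0.197
time_s: 9.72
tool_pos: [0.5573, -0.0308, 0.091]
tool_rot: [-89.8, -0.7, -93.7]
wrist_force: [1.4, -10.6, 2.7]
gripper_width: 0.202
```

```bash
python3 -m pendant '{"hand":[1,1,1,1],"dp":[[-0.003,0,0],[0,0,0],[0,0,0],[0,0,0]],"rot":[[0,0,0],[0,0,0],[0,0,0],[0,0,0]]}'
python3 - <<'E'
from h import *
s=monitor.read_state();print(s['joint_positions'])
for n in('wrist','side'):
  p,d=cams.capture(n);np.savez(n+'6.npz',p=p,d=d,pos=s['tool_pos'],rot=s['tool_rot']);cv2.imwrite(f'pics/{n}6.png',cv2.resize(p[170:270,180:330,::-1],None,fx=5,fy=5) if n=='side' else p[:,:,::-1])
E
```

```text
time_s: 10.05
tool_pos: [0.5573, -0.0305, 0.0914]
tool_rot: [-89.7, -1.0, -93.8]
wrist_force: [-0.2, -15.2, 1.9]
gripper_width: 0.193
[-50.84007958  50.67530895  64.95037426 114.30813971 -57.05115678
  55.12334443  40.10602104]
```

View pics/wrist6.png

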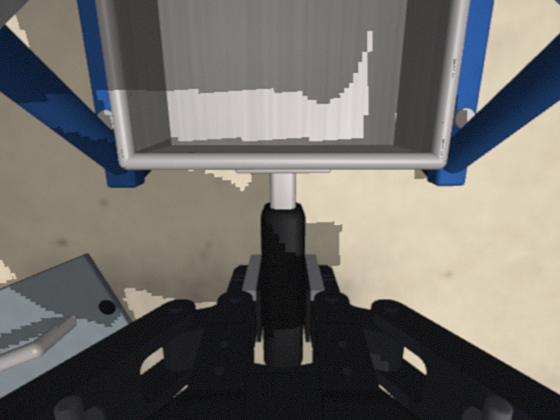

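View pics/side6.png

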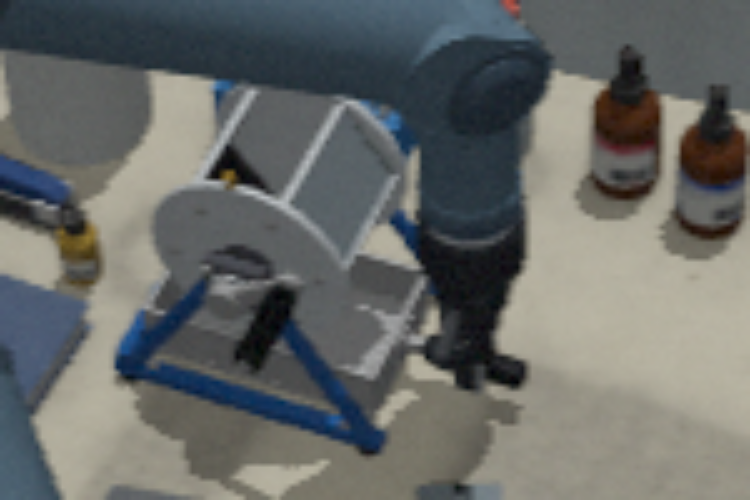

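Pan centred in the lane and pressing on the rail with 15 N. I'll ease off, release and rise.

```bash
python3 -m pendant '{"hand":[1,1,-1,-1,-1,-1,-1,-1],"dp":[[0.004,0,0],[0,0,0],[0,0,0],[0,0,0],[0,0,0],[0,0,0],[0,0,0],[0,-0.01,0]],"rot":[[0,0,0],[0,0,0],[0,0,0],[0,0,0],[0,0,0],[0,0,0],[0,0,0],[0,0,0]]}'
python3 -m pendant '{"hand":[-1,-1,-1,-1,-1,-1,-1,-1],"dp":[[0,-0.015,0],[0,-0.035,0],[0,-0.035,0],[0,-0.035,0],[0,-0.035,0],[0,-0.035,0],[0,-0.035,0],[0,-0.03,0]],"rot":[[0,0,0],[0,0,0],[0,0,0],[0,0,0],[0,0,0],[0,0,0],[0,0,0],[0,0,0]]}'
python3 -m pendant '{"hand":[-1,-1,-1,-1,-1,-1,-1,-1],"dp":[[0,0,0],[0,0,0],[0,0,0],[0,0,0],[0,0,0],[0,0,0],[0,0,0],[0,0,0]],"rot":[[0,-7,0],[0,-7,0],[0,-7,0],[0,-7,0],[0,-7,0],[0,-7,0],[0,-7,0],[0,-7,0]]}'
python3 - <<'E'
from h import *
s=monitor.read_state();print(s['joint_positions'],s['gripper_width'],s['tool_pos'],s['tool_rot'])
for n in('wrist','side'):
  p,d=cams.capture(n);np.savez(n+'7.npz',p=p,d=d,pos=s['tool_pos'],rot=s['tool_rot']);cv2.imwrite(f'pics/{n}7.png',p[:,:,::-1])
E
```

```text
time_s: 10.82
tool_pos: [0.5564, -0.023, 0.0983]
tool_rot: [-90.2, 0.0, -93.3]
wrist_force: [-0.1, 0.6, 0.2]
gripper_width: 0.996
time_s: 11.48
tool_pos: [0.5576, -0.0244, 0.3577]
tool_rot: [-89.9, -0.0, -93.4]
wrist_force: [0.9, 0.3, -0.4]
gripper_width: 1.001
time_s: 12.15
tool_pos: [0.5573, -0.0244, 0.3554]
tool_rot: [-90.0, 0.0, -37.0]
wrist_force: [-0.6, 1.2, 0.3]
gripper_width: 1.002
[-62.07093391  22.7673133   75.70559357 103.30622156 -23.22469239
  72.23267607  72.89469085] 1.0016986717023237 [ 0.55727403 -0.02440083  0.35536587] [-8.99703305e+01  1.25767844e-02 -3.70474213e+01]
```

View pics/wrist7.png

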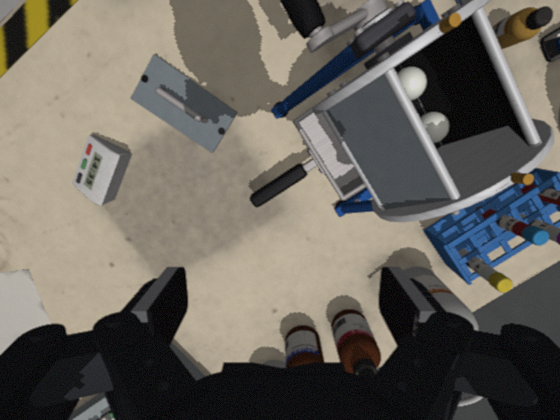

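View pics/side7.png

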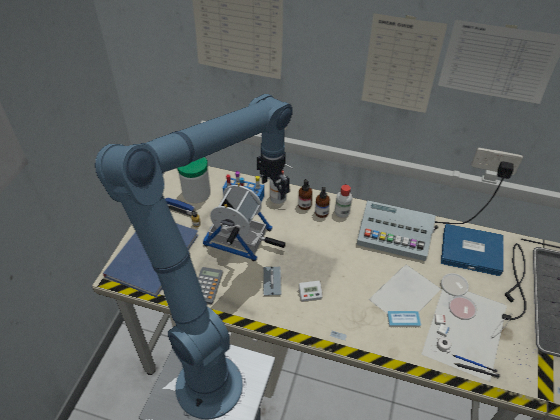

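Run:
```python
from h import *
f=np.load('wrist7.npz');p,d=f['p'],f['d'];C=wcloud(d,dict(tool_pos=f['pos'],tool_rot=f['rot']))
g=p.max(2)<60;m=np.zeros_like(g);m[155:215,240:312]=1;m&=g&(C[...,2]>.02)&(C[...,2]<.06)
Q=C[m];r=cv2.minAreaRect((Q[:,:2]*1000).astype(np.float32));print(r)
# grip
m=np.zeros_like(g);m[0:45,270:330]=1;m&=g&(C[...,2]>.14)&(C[...,2]<.2);Q=C[m];print('grip',len(Q),Q.min(0),Q.max(0),np.percentile(Q[:,2],95),cv2.minAreaRect((Q[:,:2]*1000).astype(np.float32)))
# port-adjacent edges: rods top strips; port plane z -> bar points
for u,v in((372,150),(405,165),(350,115),(420,190),(490,60),(520,110)): print((u,v),C[v,u].round(4),p[v,u])
```

```text
((556.0487060546875, -31.32522201538086), (75.1357192993164, 17.271154403686523), 86.260009765625)
grip 1058 [0.43809445 0.06179191 0.17172381] [0.46598492 0.08216442 0.18806367] 0.18610273204097205 ((452.57708740234375, 72.24270629882812), (20.509885787963867, 27.348615646362305), 85.01679229736328)
(372, 150) [0.56   0.0609 0.167 ] [78 81 85]
(405, 165) [0.5801 0.0716 0.1841] [74 80 82]
(350, 115) [0.5277 0.0615 0.1679] [74 78 83]
(420, 190) [0.603  0.0708 0.1846] [77 82 86]
(490, 60) [0.5525 0.1521 0.1891] [23 23 23]
(520, 110) [0.5911 0.1502 0.1958] [170 170 171]
```

```bash
python3 -m pendant '{"hand":[-1,-1,-1,-1,-1],"dp":[[0,0,0],[0,0,0],[0,0,0],[0,0,0],[0,0,0]],"rot":[[0,-6.75,0],[0,-6.75,0],[0,-6.75,0],[0,-6.75,0],[0,-6.75,0]]}'
python3 -m pendant '{"hand":[-1,-1,-1,-1,-1,-1,-1],"dp":[[-0.0275,0.009,0.0183],[-0.0275,0.009,0.0183],[-0.0275,0.009,0.0183],[-0.0275,0.009,0.0183],[-0.0275,0.009,0.0183],[0,0,0],[0,0,0]],"rot":[[0,0,0],[0,0,0],[0,0,0],[0,0,0],[0,0,0],[0,0,0],[0,0,0]]}'
python3 - <<'E'
from h import *
s=monitor.read_state();print(s['joint_positions'],s['gripper_width'],s['tool_pos'],s['tool_rot'])
for n in('wrist',):
  p,d=cams.capture(n);np.savez(n+'8.npz',p=p,d=d,pos=s['tool_pos'],rot=s['tool_rot']);cv2.imwrite(f'pics/{n}8.png',p[:,:,::-1])
C=wcloud(d,s)
g=p.max(2)<60;m=g&(C[...,2]>.15)&(C[...,2]<.2)&(C[...,0]<.475)&(C[...,1]<.1)&(C[...,1]>.05)&(C[...,0]>.38)
Q=C[m];print('grip',len(Q),Q.min(0),Q.max(0),np.percentile(Q[:,2],95),cv2.minAreaRect((Q[:,:2]*1000).astype(np.float32)))
E
```

```text
time_s: 12.67
tool_pos: [0.5574, -0.0243, 0.355]
tool_rot: [-90.0, 0.0, -3.5]
wrist_force: [0.2, -0.7, -0.3]
gripper_width: 1.001
time_s: 13.25
tool_pos: [0.4306, 0.0722, 0.3116]
tool_rot: [-89.9, 0.4, -3.5]
wrist_force: [0.6, -0.9, 0.4]
gripper_width: 1.002
[-83.59060063 -11.96416654  64.20966608 120.85130091  11.59208058
  65.18078686  61.6860628 ] 1.0015674180256877 [0.43059989 0.07221033 0.31161619] [-89.89308626   0.37997568  -3.45761543]
grip 2921 [0.39945742 0.06229104 0.15086543] [0.47104937 0.09979873 0.18742772] 0.18596985628004495 ((435.8640441894531, 78.3240737915039), (73.90819549560547, 35.493412017822266), 5.9383111000061035)
```

View pics/wrist8.png

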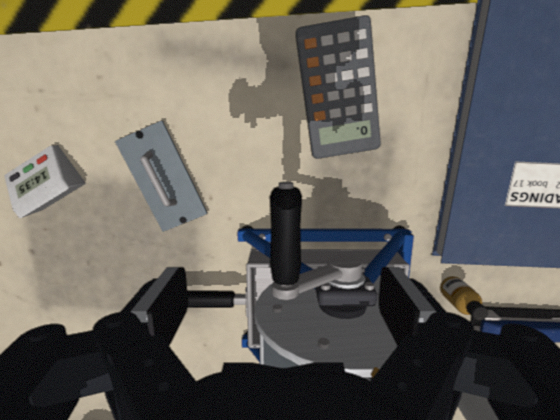

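```bash
python3 -m pendant '{"hand":[-1,-1,-1,-1,-1,-1],"dp":[[-0.005,0.01,0.0025],[0,0.022,0],[0,0.022,0],[0,0.018,0],[0,0.01,0],[0,0,0]],"rot":[[0,0,0],[0,0,0],[0,0,0],[0,0,0],[0,0,0],[0,0,0]]}'
python3 - <<'E'
from h import *
s=monitor.read_state();print(s['joint_positions'],s['gripper_width'],s['tool_pos'],s['tool_rot'])
for n in('wrist',):
  p,d=cams.capture(n);np.savez(n+'9.npz',p=p,d=d,pos=s['tool_pos'],rot=s['tool_rot']);cv2.imwrite(f'pics/{n}9.png',p[:,:,::-1])
E
```

```text
time_s: 13.8
tool_pos: [0.4271, 0.0706, 0.2289]
tool_rot: [-90.6, 0.2, -4.0]
wrist_force: [-0.1, -0.9, -0.0]
gripper_width: 0.997
[-86.43157981   7.79531129  76.70880982 126.33380005  -8.93006156
  52.58043876  81.63568532] 0.9973147460724389 [0.42706583 0.07057801 0.22885906] [-90.57896066   0.24466283  -4.02583089]
```

View pics/wrist9.png

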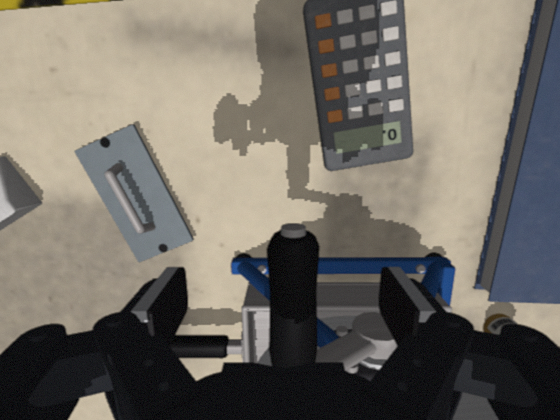

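```bash
python3 -m pendant '{"hand":[-1,1,1,1,1,1,1,1],"dp":[[0,0,0.001],[0,0,0],[0,0,0],[0,0,0],[0,0,0],[0,0,0],[0,0,0],[0,0,0]],"rot":[[0,0,0],[0,0,0],[0,0,0],[0,0,0],[0,0,0],[0,0,0],[0,0,0],[0,0,0]]}'
python3 - <<'E'
from h import *
s=monitor.read_state();print(s['joint_positions'],s['gripper_width'],s['tool_pos'],s['tool_rot'])
for n in('wrist',):
  p,d=cams.capture(n);np.savez(n+'10.npz',p=p,d=d,pos=s['tool_pos'],rot=s['tool_rot']);cv2.imwrite(f'pics/{n}10.png',p[:,:,::-1])
E
```

```text
time_s: 14.52
tool_pos: [0.4279, 0.0742, 0.2309]
tool_rot: [-90.0, 0.2, -3.6]
wrist_force: [-1.8, -1.0, 3.6]
gripper_width: 0.225
[-86.55085906   7.17454965  76.44365555 126.15377791  -8.84686181
  52.68382342  81.55966429] 0.22455504522364325 [0.42786087 0.07423444 0.2309278 ] [-89.99624446   0.20184913  -3.64424701]
```

View pics/wrist10.png

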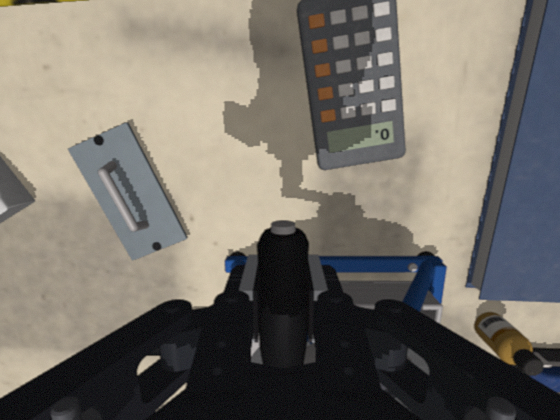

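```bash
python3 - <<'E'
import numpy as np
f=np.radians(np.arange(37,211,5))
dy=60*(np.cos(f[:-1])-np.cos(f[1:]));dz=60*np.diff(np.sin(f))
print([(int(np.degrees(a)+.5),round(y,1),round(-z,1)) for a,y,z in zip(f[1:],dy,dz)])
E
python3 -m pendant '{"hand":[1,1,1,1,1],"dp":[[0,-0.0041,0.0033],[0,-0.0037,0.0036],[0,-0.0034,0.0040],[0,-0.0031,0.0042],[0,-0.0028,0.0045]],"rot":[[0,0,0],[0,0,0],[0,0,0],[0,0,0],[0,0,0]]}'
python3 -c "
from plant import monitor;s=monitor.read_state();print(s['joint_positions'],s['wrist_torque'])"
```

```text
[(42, np.float64(3.3), np.float64(-4.0)), (47, np.float64(3.7), np.float64(-3.7)), (52, np.float64(4.0), np.float64(-3.4)), (57, np.float64(4.3), np.float64(-3.0)), (62, np.float64(4.5), np.float64(-2.7)), (67, np.float64(4.7), np.float64(-2.3)), (72, np.float64(4.9), np.float64(-1.8)), (77, np.float64(5.0), np.float64(-1.4)), (82, np.float64(5.1), np.float64(-1.0)), (87, np.float64(5.2), np.float64(-0.5)), (92, np.float64(5.2), np.float64(-0.0)), (97, np.float64(5.2), np.float64(0.4)), (102, np.float64(5.2), np.float64(0.9)), (107, np.float64(5.1), np.float64(1.3)), (112, np.float64(4.9), np.float64(1.7)), (117, np.float64(4.8), np.float64(2.2)), (122, np.float64(4.6), np.float64(2.6)), (127, np.float64(4.3), np.float64(3.0)), (132, np.float64(4.0), np.float64(3.3)), (137, np.float64(3.7), np.float64(3.7)), (142, np.float64(3.4), np.float64(4.0)), (147, np.float64(3.0), np.float64(4.3)), (152, np.float64(2.7), np.float64(4.5)), (157, np.float64(2.3), np.float64(4.7)), (162, np.float64(1.8), np.float64(4.9)), (167, np.float64(1.4), np.float64(5.0)), (172, np.float64(1.0), np.float64(5.1)), (177, np.float64(0.5), np.float64(5.2)), (182, np.float64(0.0), np.float64(5.2)), (187, np.float64(-0.4), np.float64(5.2)), (192, np.float64(-0.9), np.float64(5.2)), (197, np.float64(-1.3), np.float64(5.1)), (202, np.float64(-1.7), np.float64(4.9)), (207, np.float64(-2.2), np.float64(4.8))]
time_s: 14.98
tool_pos: [0.429, 0.0932, 0.2478]
tool_rot: [-90.1, 0.2, -3.7]
wrist_force: [2.1, -2.7, -4.3]
gripper_width: 0.227
[-92.69546262   3.93519687  79.0451188  124.71853089  -4.68413251
  54.84117693  75.33720082] [-0.73206406 -0.40215437  0.02214476]
```

J3 is creeping towards its 90° limit. I'll fit a simple kinematic model to the logged joint and pose pairs so I can plan around it.

```bash
cat > kin.py <<'E'
import numpy as np
from scipy.spatial.transform import Rotation as R
from scipy.optimize import least_squares
D=[([-75.44694301,21.99326634,2.5112874,91.65101089,-1.02558431,66.5321797,-2.85831169],[0.22371112,0.60946901,0.30245642],[-90.15,0,-20.15]),
([-52.64629101,-12.8225323,25.7558466,115.9469352,5.69363233,75.72761552,54.82069097],[0.38967918,0.11976036,0.40165136],[-90,.03,-6.317]),
([-13.66354886,48.79924297,76.7873532,98.75525657,-49.43021858,74.38270288,44.72409853],[.4842,-.4101,.2507],[-90.1,0,-119.5]),
([-7.1334786,57.92540272,64.919266,102.17263587,-60.06252723,62.35980943,49.66093943],[0.48388316,-0.42146076,0.09096537],[-89.913,0,-120.566]),
([-21.56503683,52.94362243,61.90504339,106.44726458,-56.39258878,58.03989775,62.23829005],[0.54561944,-0.27741731,0.09045059],[-89.9,.185,-93.179]),
([-43.08806067,50.43979324,64.06579081,113.59808361,-57.1988688,55.69116605,47.38064205],[0.5541875,-0.09396781,0.09043659],[-89.949,.074,-93.298]),
([-50.84007958,50.67530895,64.95037426,114.30813971,-57.05115678,55.12334443,40.10602104],[.5573,-.0305,.0914],[-89.7,-1.0,-93.8]),
([-62.07093391,22.7673133,75.70559357,103.30622156,-23.22469239,72.23267607,72.89469085],[0.55727403,-0.02440083,0.35536587],[-89.970,.013,-37.047]),
([-83.59060063,-11.96416654,64.20966608,120.85130091,11.59208058,65.18078686,61.6860628],[0.43059989,0.07221033,0.31161619],[-89.893,.38,-3.458]),
([-86.43157981,7.79531129,76.70880982,126.33380005,-8.93006156,52.58043876,81.63568532],[0.42706583,0.07057801,0.22885906],[-90.579,.245,-4.026]),
([-86.55085906,7.17454965,76.44365555,126.15377791,-8.84686181,52.68382342,81.55966429],[0.42786087,0.07423444,0.2309278],[-89.996,.202,-3.644]),
([-92.69546262,3.93519687,79.0451188,124.71853089,-4.68413251,54.84117693,75.33720082],[.429,.0932,.2478],[-90.1,.2,-3.7])]
def fk(q,p,s):
    h,L1,L2,Lt,o1,o3,ow,o7=p[:8]
    r=lambda ax,a:R.from_euler(ax,a,degrees=True).as_matrix()
    T=r('z',s[0]*q[0]+o1);x=np.array([0,0,h])
    T=T@r('y',q[1]);x=x+T@[o3,0,L1]
    T=T@r('z',s[1]*q[2])@r('y',q[3]);x=x+T@[ow,0,L2]
    T=T@r('z',s[2]*q[4])@r('y',q[5]);x=x+T@[p[8],0,Lt]
    T=T@r('z',s[3]*q[6]+o7)
    # tool y = flange z
    M=T@np.array([[1,0,0],[0,0,1],[0,-1,0]]).T
    M=T@np.array([[1,0,0],[0,0,1],[0,-1,0.]])
    return x,M
def res(p,s):
    o=[]
    for q,x,e in D:
        X,M=fk(q,p,s); Rm=R.from_euler('xyz',e,degrees=True).as_matrix()
        o+=list((X-x)*1000)+list((M[:,1]-Rm[:,1])*500)+list((M[:,0]-Rm[:,0])*500)
    return np.array(o)
if __name__=='__main__':
    import itertools,json
    best=None
    for s in itertools.product((1,-1),repeat=4):
        for o7 in (-90,90):
            r=least_squares(res,[.2,.4,.4,.2,-5,0,0,o7,0],args=(s,),x_scale=[.1,.1,.1,.1,10,.05,.05,10,.05],max_nfev=300)
            if best is None or r.cost<best[0]: best=(r.cost,s,r.x.tolist(),np.abs(r.fun).reshape(-1,9).max(0).round(1))
    print(best); json.dump([best[1],best[2]],open('kin.json','w'))
E
python3 kin.py
```

```text
(np.float64(5142761.065326227), (-1, -1, 1, -1), [-0.05977194450719428, 0.15301803859566016, 0.20099426471219659, 0.036579290524442254, -38.65287203283373, 0.2625130596146091, -0.4650431551877597, -114.18918506886527, 0.1750041277649421], array([176.4, 316.1, 131.8, 497.2, 385.3, 999.7, 399.3, 197.6, 284.8]))
```

```bash
sed -i 's/M=T@np.array(\[\[1,0,0\],\[0,0,1\],\[0,-1,0\]\]).T/pass/; s/M=T@np.array(\[\[1,0,0\],\[0,0,1\],\[0,-1,0.\]\])/M=T@np.array([[1,0,0],[0,0,-1],[0,1,0.]])/' kin.py; python3 kin.py
```

```text
(np.float64(523.9998049191466), (-1, -1, -1, -1), [0.09470458141215506, 0.47959034071049683, 0.4969704380331034, 0.056148940278608506, -2.36723273150813, -0.01143945492161416, -0.026135073053817966, 267.62930324507545, -0.01638450228064698], array([12.8, 12.5,  9.8,  0.3,  0.1,  0. ,  0.3,  0.2,  0.2]))
```

```bash
cat > kin2.py <<'E'
from kin import *
import json
S=(-1,-1,-1,-1)
r_=lambda ax,a:R.from_euler(ax,a,degrees=True).as_matrix()
def fk2(q,p):
    T=r_('z',p[0]-q[0]);x=np.array([0,0,p[1]])+T@[p[2],p[3],0]
    T=T@r_('y',q[1]);x=x+T@[p[4],p[5],p[6]]
    T=T@r_('z',-q[2])@r_('y',q[3]);x=x+T@[p[7],p[8],p[9]]
    T=T@r_('z',-q[4])@r_('y',q[5]);x=x+T@[p[10],p[11],p[12]]
    T=T@r_('z',p[13]-q[6])
    return x,T@np.array([[1,0,0],[0,0,-1],[0,1,0.]])
def res2(p):
    o=[]
    for q,x,e in D:
        X,M=fk2(q,p); Rm=R.from_euler('xyz',e,degrees=True).as_matrix()
        o+=list((X-x)*1000)+list((M[:,1]-Rm[:,1])*500)+list((M[:,0]-Rm[:,0])*500)
    return np.array(o+list(np.array(p[[2,3,4,5,7,8,10,11]])*5))
if __name__=='__main__':
    r=least_squares(res2,[-2.4,.095,0,0,-.01,0,.48,-.02,0,.5,-.01,0,.05,-92.4])
    print(r.cost,r.x.round(4),np.abs(r.fun[:-8]).reshape(-1,9).max(0).round(2)); json.dump(r.x.tolist(),open('kin2.json','w'))
E
python3 kin2.py
```

```text
0.18781909907296712 [-1.30000e-03  3.02000e-01 -0.00000e+00 -1.06000e-02  0.00000e+00
 -1.06000e-02  4.91300e-01 -0.00000e+00 -1.97000e-02  5.06500e-01
 -0.00000e+00 -3.00000e-04  2.52500e-01 -9.00048e+01] [0.03 0.03 0.02 0.23 0.18 0.   0.31 0.17 0.25]
```

```bash
cat > sim.py <<'E'
from kin2 import *
P=json.load(open('kin2.json'))
def jac(q):
    x0,M0=fk2(q,P);J=np.zeros((6,7));e=1e-3
    for i in range(7):
        a=np.array(q,float);a[i]+=e;x,M=fk2(a,P)
        J[:3,i]=(x-x0)/e; J[3:,i]=R.from_matrix(M@M0.T).as_rotvec()/e
    return J,x0,M0
def step(q,x,M,w=.4,n=4,bias=None):
    W=np.diag([1,1,1,w,w,w])
    for _ in range(n):
        J,x0,M0=jac(q); err=np.r_[x-x0,R.from_matrix(M@M0.T).as_rotvec()]
        Jp=np.linalg.pinv(J); q=q+Jp@err
        if bias is not None: q=q+bias*((np.eye(7)-Jp@J)@(-q*np.array([0,0,1,0,1,0,0])))
    return q
E
python3 - <<'E'
from sim import *
q=np.array(D[10][0]);x,M=fk2(q,P);x1=np.array(D[11][1])
M1=R.from_euler('xyz',D[11][2],degrees=True).as_matrix()
for k in range(1,6): q=step(q,x+(x1-x)*k/5,M1)
print(q.round(1),np.round(D[11][0],1))
# pan 5->6
q=np.array(D[4][0]);x,M=fk2(q,P);x1=np.array(D[5][1])
for k in range(1,9): q=step(q,x+(x1-x)*k/8,M)
print(q.round(1),np.round(D[5][0],1))
# continue: orbit
q=np.array(D[11][0]);x,M=fk2(q,P);r=.06
for f in range(62,210,5):
    a=np.radians(f);b=np.radians(59)
    xx=x+np.array([0,r*(np.cos(b)-np.cos(a)),r*(np.sin(a)-np.sin(b))]);q=step(q,xx,M)
    if f%15==2: print(f,q.round(1))
E
```

```text
[-92.7   3.9  79.  124.7  -4.7  54.8  75.3] [-92.7   3.9  79.  124.7  -4.7  54.8  75.3]
[-43.   50.3  64.  113.6 -57.2  55.7  47.6] [-43.1  50.4  64.1 113.6 -57.2  55.7  47.4]
62 [-93.3   3.6  79.2 124.6  -4.3  55.   74.6]
77 [-95.    3.3  79.  123.9  -3.9  55.8  72.4]
92 [-95.1   4.9  77.8 123.3  -5.7  56.1  72.2]
107 [-94.1   7.3  75.9 122.8  -8.5  55.9  72.8]
122 [-92.5   9.9  73.6 122.6 -11.5  55.4  73.8]
137 [-90.6  12.5  71.1 122.6 -14.5  54.5  75. ]
152 [-88.6  14.9  68.6 122.7 -17.4  53.3  76.3]
167 [-86.4  17.1  66.2 123.1 -20.   51.8  77.8]
182 [-84.2  19.   63.9 123.6 -22.4  50.2  79.6]
197 [-81.9  20.7  61.9 124.3 -24.6  48.6  81.6]
```

The model fits to 0.03 mm and predicts that J3 falls over the rest of the turn, so I'll continue.

```bash
python3 -m pendant '{"hand":[1,1,1,1,1,1,1,1],"dp":[[0,-0.0023,0.0047],[0,-0.0018,0.0049],[0,-0.0014,0.005],[0,-0.001,0.0051],[0,-0.0005,0.0052],[0,0,0.0052],[0,0.0004,0.0052],[0,0.0009,0.0052]],"rot":[[0,0,0],[0,0,0],[0,0,0],[0,0,0],[0,0,0],[0,0,0],[0,0,0],[0,0,0]]}'
python3 -m pendant '{"hand":[1,1,1,1,1,1],"dp":[[0,0.0013,0.0051],[0,0.0017,0.0049],[0,0.0022,0.0048],[0,0.0026,0.0046],[0,0.003,0.0043],[0,0.0033,0.004]],"rot":[[0,0,0],[0,0,0],[0,0,0],[0,0,0],[0,0,0],[0,0,0]]}'
python3 -c "
from plant import monitor;s=monitor.read_state();print(s['joint_positions'],s['wrist_torque'])"
```

```text
time_s: 15.65
tool_pos: [0.4316, 0.1341, 0.2542]
tool_rot: [-90.1, 0.3, -3.7]
wrist_force: [-1.6, -5.5, 4.8]
gripper_width: 0.226
time_s: 16.15
tool_pos: [0.4333, 0.1631, 0.2393]
tool_rot: [-90.0, 0.2, -3.6]
wrist_force: [-1.6, -1.8, 5.7]
gripper_width: 0.225
[-89.58599305  12.62790885  71.00767756 122.17700361 -14.79729767
  54.76822586  76.0797259 ] [-0.50052106  0.35297187  0.00927851]
```

```bash
python3 -m pendant '{"hand":[1,1,1,1,1,1,1,1],"dp":[[0,0.0018,0.0019],[0,0.0018,0.0019],[0,0.002,0.0017],[0,0.002,0.0017],[0,0.0021,0.0015],[0,0.0021,0.0015],[0,0.0022,0.0013],[0,0.0022,0.0013]],"rot":[[0,0,0],[0,0,0],[0,0,0],[0,0,0],[0,0,0],[0,0,0],[0,0,0],[0,0,0]]}'
python3 -m pendant '{"hand":[1,1,1,1,1,1,1,1],"dp":[[0,0.0023,0.0012],[0,0.0023,0.0012],[0,0.0024,0.0009],[0,0.0025,0.0009],[0,0.0025,0.0007],[0,0.0025,0.0007],[0,0.0025,0.0005],[0,0.0026,0.0005]],"rot":[[0,0,0],[0,0,0],[0,0,0],[0,0,0],[0,0,0],[0,0,0],[0,0,0],[0,0,0]]}'
python3 -m pendant '{"hand":[1,1,1,1,1,1,1,1],"dp":[[0,0.0026,0.0003],[0,0.0026,0.0002],[0,0.0026,0],[0,0.0026,0],[0,0.0026,-0.0002],[0,0.0026,-0.0002],[0,0.0026,-0.0004],[0,0.0026,-0.0005]],"rot":[[0,0,0],[0,0,0],[0,0,0],[0,0,0],[0,0,0],[0,0,0],[0,0,0],[0,0,0]]}'
python3 -m pendant '{"hand":[1,1,1,1,1,1,1,1],"dp":[[0,0.0026,-0.0006],[0,0.0025,-0.0007],[0,0.0025,-0.0008],[0,0.0025,-0.0009],[0,0.0024,-0.0011],[0,0.0024,-0.0011],[0,0,0],[0,0,0]],"rot":[[0,0,0],[0,0,0],[0,0,0],[0,0,0],[0,0,0],[0,0,0],[0,0,0],[0,0,0]]}'
python3 - <<'E'
from h import *
s=monitor.read_state();print(s['joint_positions'],s['tool_pos'])
for n in('scene','side','wrist'):
  p,d=cams.capture(n);np.savez(n+'11.npz',p=p,d=d,pos=s['tool_pos'],rot=s['tool_rot']);cv2.imwrite(f'pics/{n}11.png',cv2.resize(p[160:280,180:330,::-1],None,fx=5,fy=5) if n!='wrist' else p[:,:,::-1])
E
```

```text
time_s: 16.82
tool_pos: [0.4341, 0.1755, 0.2231]
tool_rot: [-90.0, 0.2, -3.6]
wrist_force: [-1.7, -1.3, 5.6]
gripper_width: 0.225
time_s: 17.48
tool_pos: [0.4345, 0.1818, 0.2032]
tool_rot: [-90.0, 0.2, -3.6]
wrist_force: [-1.2, -0.2, 4.1]
gripper_width: 0.226
time_s: 18.15
tool_pos: [0.4344, 0.1808, 0.1825]
tool_rot: [-90.0, 0.2, -3.6]
wrist_force: [-1.7, 2.7, 2.5]
gripper_width: 0.225
time_s: 18.82
tool_pos: [0.434, 0.1751, 0.1673]
tool_rot: [-90.1, 0.1, -3.7]
wrist_force: [2.4, 5.1, -4.9]
gripper_width: 0.224
[-79.13136182  22.25048269  60.16767615 124.37236775 -26.49357643
  47.45861761  84.0956289 ] [0.43401249 0.17512151 0.16729501]
```

View pics/side11.png

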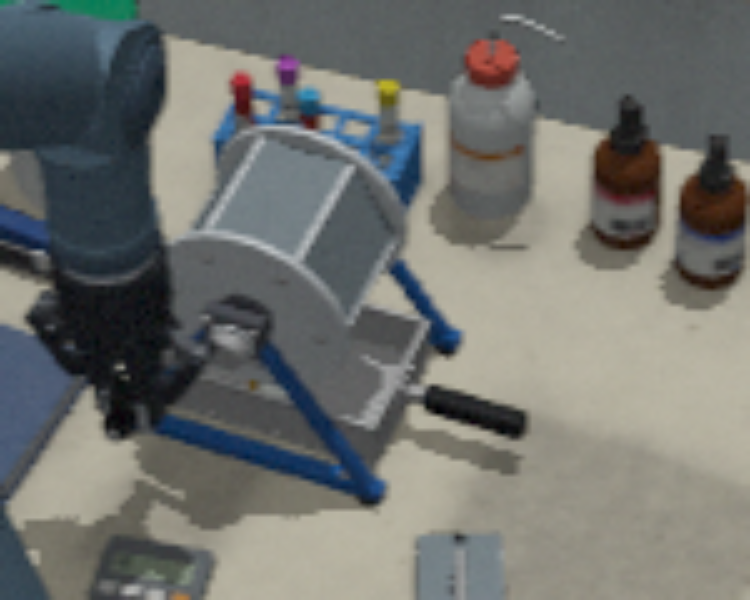

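View pics/scene11.png

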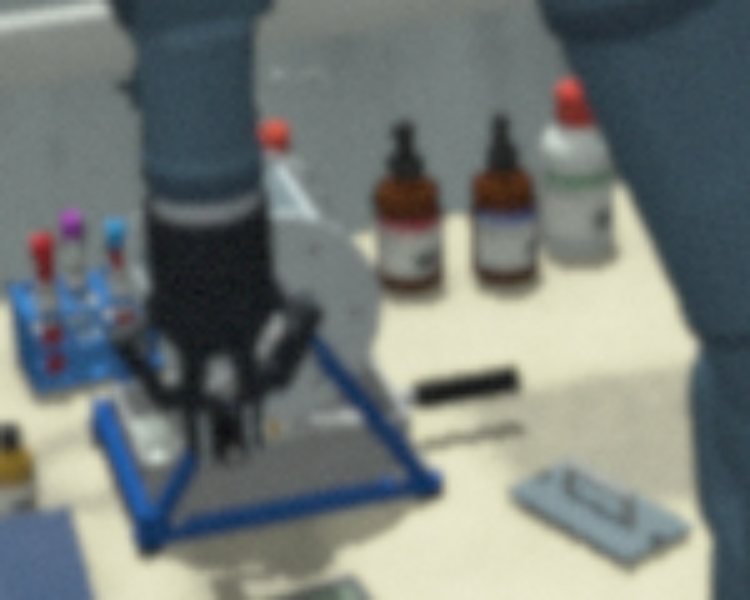

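View pics/wrist11.png

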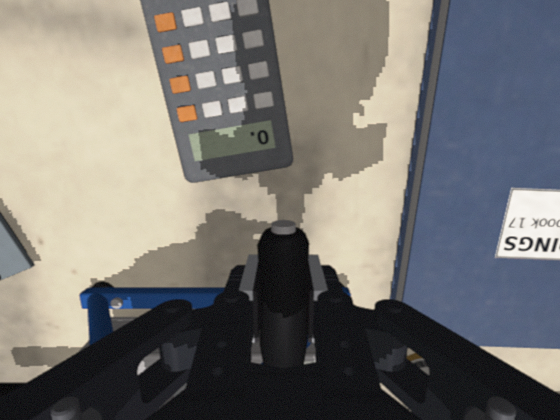

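```bash
python3 -m pendant '{"hand":[1,1,1,1,1,1,1,1],"dp":[[0,0,0],[0,0,0],[0,0,0],[0,0,0],[0,0,0],[0,0,0],[0,0,0],[0,0,0]],"rot":[[0,0,0],[0,0,0],[0,0,0],[0,0,0],[0,0,0],[0,0,0],[0,0,0],[0,0,0]]}'
python3 - <<'E'
from h import *
s=monitor.read_state()
for n in('scene','side'):
  p,d=cams.capture(n);np.savez(n+'12.npz',p=p,d=d)
  c=p[225:275,190:270] if n=='scene' else p[205:265,185:285]
  cv2.imwrite(f'pics/{n}12.png',cv2.resize(c[:,:,::-1],None,fx=8,fy=8,interpolation=cv2.INTER_CUBIC))
E
```

```text
time_s: 19.63
tool_pos: [0.434, 0.1751, 0.1673]
tool_rot: [-90.1, 0.1, -3.7]
wrist_force: [2.7, 3.9, -6.3]
gripper_width: 0.224
```

View pics/scene12.png

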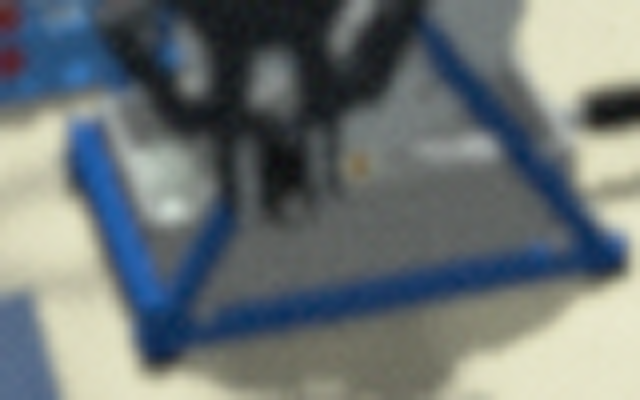

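View pics/side12.png

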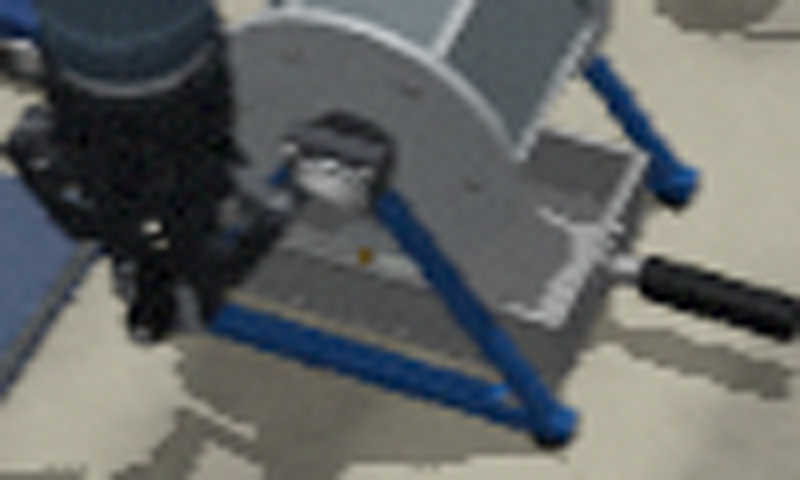

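```bash
python3 -m pendant '{"hand":[1,1,1,1,1,1,1,1],"dp":[[0,-0.0048,0.0022],[0,-0.0049,0.0017],[0,-0.0051,0.0013],[0,-0.0052,0.0009],[0,-0.0052,0.0004],[0,-0.0052,0],[0,-0.0052,-0.0005],[0,-0.0051,-0.001]],"rot":[[0,0,0],[0,0,0],[0,0,0],[0,0,0],[0,0,0],[0,0,0],[0,0,0],[0,0,0]]}'
python3 -m pendant '{"hand":[1,1,1,1,1,1,1,1],"dp":[[0,-0.005,-0.0014],[0,-0.0049,-0.0018],[0,-0.0047,-0.0023],[0,-0.0045,-0.0027],[0,-0.0043,-0.003],[0,-0.004,-0.0034],[0,-0.0037,-0.0037],[0,-0.0033,-0.004]],"rot":[[0,0,0],[0,0,0],[0,0,0],[0,0,0],[0,0,0],[0,0,0],[0,0,0],[0,0,0]]}'
python3 -m pendant '{"hand":[1,1,1,1,1,1,1,1],"dp":[[0,-0.003,-0.0043],[0,-0.0026,-0.0046],[0,-0.0022,-0.0048],[0,-0.0017,-0.0049],[0,-0.0013,-0.0051],[0,-0.0009,-0.0052],[0,-0.0004,-0.0052],[0,0,-0.0052]],"rot":[[0,0,0],[0,0,0],[0,0,0],[0,0,0],[0,0,0],[0,0,0],[0,0,0],[0,0,0]]}'
python3 -m pendant '{"hand":[1,1,1,1,1,1,1,1],"dp":[[0,0.0005,-0.0052],[0,0.001,-0.0051],[0,0.0014,-0.005],[0,0.0018,-0.0049],[0,0.0023,-0.0047],[0,0.0027,-0.0045],[0,0.003,-0.0043],[0,0.0034,-0.004]],"rot":[[0,0,0],[0,0,0],[0,0,0],[0,0,0],[0,0,0],[0,0,0],[0,0,0],[0,0,0]]}'
python3 -m pendant '{"hand":[1,1,1,1,1,1],"dp":[[0,0.0037,-0.0037],[0,0.004,-0.0033],[0,0.0043,-0.003],[0,0,0],[0,0,0],[0,0,0]],"rot":[[0,0,0],[0,0,0],[0,0,0],[0,0,0],[0,0,0],[0,0,0]]}'
python3 -c "
from plant import monitor;s=monitor.read_state();print(s['joint_positions'])"
```

```text
time_s: 20.4
tool_pos: [0.4344, 0.1807, 0.2085]
tool_rot: [-90.0, 0.2, -3.7]
wrist_force: [1.6, 6.2, -4.2]
gripper_width: 0.226
time_s: 21.07
tool_pos: [0.433, 0.1584, 0.2431]
tool_rot: [-89.9, 0.2, -3.7]
wrist_force: [0.3, 4.9, 1.4]
gripper_width: 0.227
time_s: 21.73
tool_pos: [0.4306, 0.1181, 0.2552]
tool_rot: [-90.0, 0.2, -3.7]
wrist_force: [-2.1, 2.7, 4.0]
gripper_width: 0.226
time_s: 22.4
tool_pos: [0.4282, 0.0807, 0.2385]
tool_rot: [-90.0, 0.2, -3.7]
wrist_force: [-0.2, 3.1, 1.7]
gripper_width: 0.225
time_s: 22.9
tool_pos: [0.4275, 0.0708, 0.226]
tool_rot: [-90.1, 0.1, -3.7]
wrist_force: [4.4, 4.3, -7.0]
gripper_width: 0.223
[-85.39810628   8.14827578  75.96968137 126.54481043  -9.95073891
  52.00270634  82.95023409]
```

```bash
python3 -m pendant '{"hand":[1,-1,-1,-1,-1,-1,-1,-1],"dp":[[0,-0.002,0],[0,0,0],[0,0,0],[0,0,0],[0,0,0],[0,0,0],[0,0,0],[0,-0.01,0]],"rot":[[0,0,0],[0,0,0],[0,0,0],[0,0,0],[0,0,0],[0,0,0],[0,0,0],[0,0,0]]}'
python3 -m pendant '{"hand":[-1,-1,-1,-1,-1,-1,-1,-1],"dp":[[0,-0.015,0],[0,-0.02,0],[0,-0.025,0],[0,-0.03,0],[0,-0.03,0],[0,-0.03,0],[0,0,0],[0,0,0]],"rot":[[0,0,0],[0,0,0],[0,0,0],[0,0,0],[0,0,0],[0,0,0],[0,0,0],[0,0,0]]}'
python3 - <<'E'
from h import *
s=monitor.read_state();print(s['joint_positions'],s['tool_pos'])
for n in('wrist','side'):
  p,d=cams.capture(n);np.savez(n+'13.npz',p=p,d=d,pos=s['tool_pos'],rot=s['tool_rot']);cv2.imwrite(f'pics/{n}13.png',p[:,:,::-1])
E
```

```text
time_s: 23.57
tool_pos: [0.4264, 0.0703, 0.2379]
tool_rot: [-90.3, 0.3, -3.7]
wrist_force: [-0.8, 0.6, 0.9]
gripper_width: 0.998
time_s: 24.23
tool_pos: [0.4281, 0.0715, 0.3875]
tool_rot: [-89.8, 0.2, -3.6]
wrist_force: [0.5, 0.7, -0.9]
gripper_width: 0.996
[-80.74083635 -18.81394016  55.8947388  115.26980875  15.71610574
  76.10858792  56.19740152] [0.42809152 0.0715095  0.38750504]
```

View pics/wrist13.png

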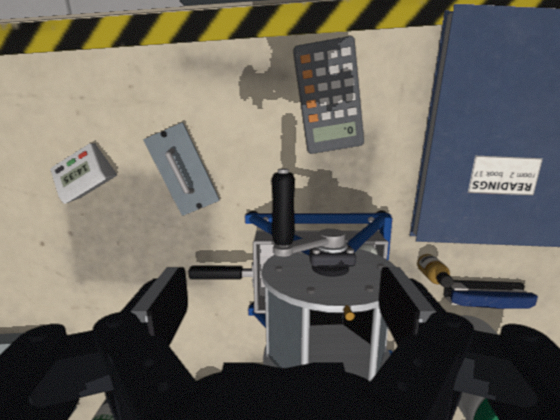

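View pics/side13.png

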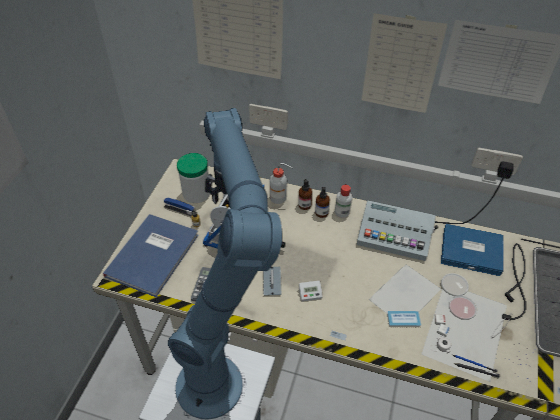

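```bash
python3 -m pendant '{"hand":[-1,-1,-1,-1],"dp":[[0.031,0,-0.0206],[0.031,0,-0.0206],[0.031,0,-0.0206],[0.031,0,-0.0206]],"rot":[[0,0,0],[0,0,0],[0,0,0],[0,0,0]]}'
python3 -m pendant '{"hand":[-1,-1,-1,-1,-1,-1,-1],"dp":[[0,0,0],[0,0,0],[0,0,0],[0,0,0],[0,0,0],[0,0,0],[0,0,0]],"rot":[[0,6.7,0],[0,6.7,0],[0,6.7,0],[0,6.7,0],[0,6.7,0],[0,0,0],[0,0,0]]}'
python3 - <<'E'
from h import *
s=monitor.read_state();print(s['joint_positions'],s['tool_pos'])
for n in('wrist','side','scene'):
  p,d=cams.capture(n);np.savez(n+'14.npz',p=p,d=d,pos=s['tool_pos'],rot=s['tool_rot']);cv2.imwrite(f'pics/{n}14.png',p[:,:,::-1] if n=='wrist' else cv2.resize(p[165:285,180:330,::-1],None,fx=5,fy=5,interpolation=cv2.INTER_CUBIC))
f=np.load('wrist14.npz');p,d=f['p'],f['d'];C=wcloud(d,s)
g=p.max(2)<60;m=g&(C[...,2]>.02)&(C[...,2]<.06)&(C[...,1]<.02)&(C[...,1]>-.09)&(abs(C[...,0]-.556)<.04)
print(cv2.minAreaRect((C[m][:,:2]*1000).astype(np.float32)))
m=g&(C[...,2]>.14)&(C[...,2]<.2)&(C[...,0]<.47)&(C[...,1]<.1)&(C[...,0]>.38);Q=C[m];print('grip',len(Q),Q.min(0),Q.max(0))
E
```

```text
time_s: 24.67
tool_pos: [0.5345, -0.0099, 0.3885]
tool_rot: [-90.8, 0.0, -3.5]
wrist_force: [12.6, -29.8, -27.7]
gripper_width: 0.999
time_s: 25.25
tool_pos: [0.5343, -0.0103, 0.3863]
tool_rot: [-90.1, 0.3, -36.8]
wrist_force: [-0.1, -0.2, 0.4]
gripper_width: 0.999
[-105.56892182  -21.47437032   89.99850657  103.90752972   21.89740319
   77.29376548   32.43670597] [ 0.53432667 -0.0103325   0.38625302]
((556.030029296875, -30.971622467041016), (74.7193603515625, 16.987565994262695), 86.36359405517578)
grip 2306 [0.39900147 0.05961109 0.17143268] [0.4658577  0.08375231 0.18468817]
```

View pics/wrist14.png

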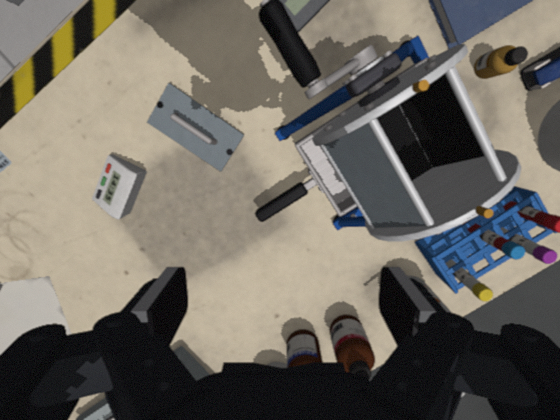

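View pics/side14.png

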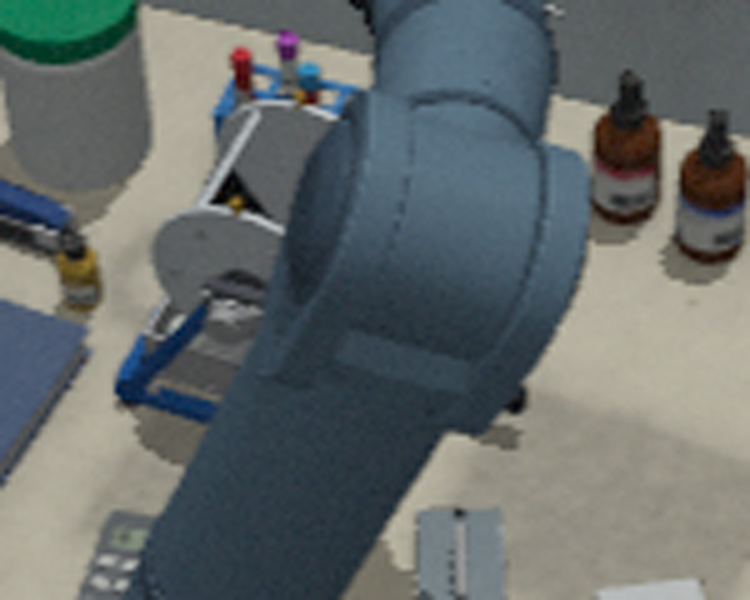

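View pics/scene14.png

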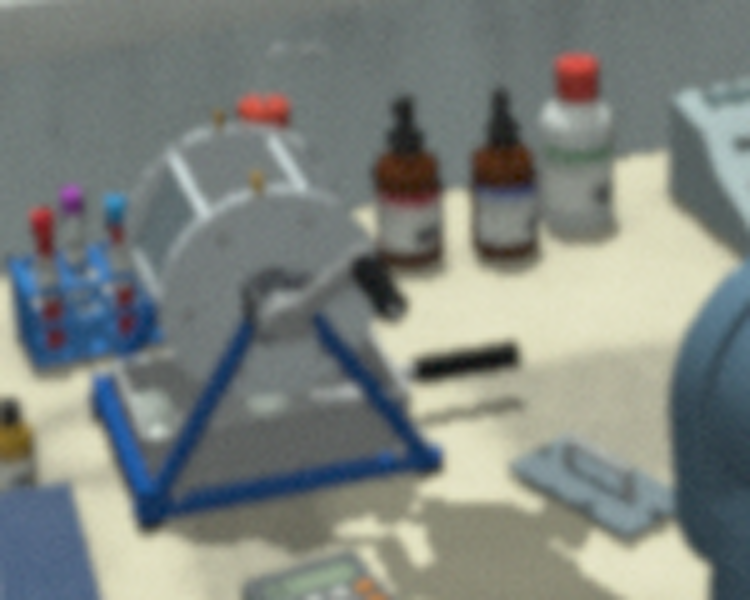

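The port is up and the visible part of the barrel is empty. J3 ended up right at its 90° limit, so I'll work out a small move that takes it away.

```bash
python3 - <<'E'
from sim import *
q=np.array([-105.56892182,-21.47437032,89.99850657,103.90752972,21.89740319,77.29376548,32.43670597])
J,x,M=jac(q);print(x);Jp=np.linalg.pinv(J)
B=np.zeros((6,6));B[:3,:3]=M;B[3:,3:]=M
print('dq per 10mm tool xyz / 5deg rot'); print((Jp@B@np.diag([.01]*3+[np.radians(5)]*3)).round(2).T)
Q=q.copy();X=x.copy()
for name,dx in(('down',[0,0,-.1]),('-y',[0,-.12,0]),('+x',[.08,0,0]),('-x',[-.06,0,0])):
    Q=q.copy()
    for k in range(1,9): Q=step(Q,x+np.array(dx)*k/8,M)
    print(name,Q.round(1))
E
python3 - <<'E'
from h import *
p=np.load('scene14.npz')['p'][232:265,195:270]
cv2.imwrite('pics/sc14z.png',cv2.resize(p[:,:,::-1],None,fx=10,fy=10,interpolation=cv2.INTER_CUBIC))
E
```

```text
[ 0.53430241 -0.01033068  0.38625019]
dq per 10mm tool xyz / 5deg rot
[[-1.7  -0.9   1.84 -1.02  0.9   0.36  0.18]
 [-0.72 -0.39  0.83  0.79  0.49 -1.01 -0.35]
 [-2.57 -0.37  1.56 -0.73  0.36  0.14 -0.93]
 [ 5.81 -0.53 -4.58  1.62 -2.22 -4.    1.44]
 [-0.14  1.23  1.05 -0.   -1.21 -0.49 -3.88]
 [-3.63 -3.08  3.1  -2.25 -1.27  3.91  0.34]]
down [-113.8  -26.5   99.3  110.7   28.3   67.6   28.1]
-y [-96.7 -25.5  91.  101.9  25.9  79.1  42.2]
+x [-123.1  -29.8  102.8   93.2   29.3   81.1   29.7]
-x [-86.7 -20.4  71.2 111.   19.7  76.8  31.8]
```

View pics/sc14z.png

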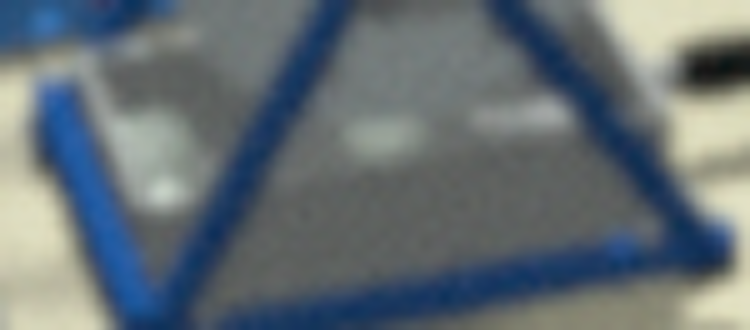

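```bash
python3 -m pendant '{"hand":[-1,-1,-1,-1,-1,-1],"dp":[[-0.006,0,-0.0045],[-0.012,0,-0.009],[-0.012,0,-0.009],[-0.006,0,-0.0045],[0,0,0],[0,0,0]],"rot":[[0,0,0],[0,0,0],[0,0,0],[0,0,0],[0,0,0],[0,0,0]]}'
python3 - <<'E'
from h import *
s=monitor.read_state();print(s['joint_positions'],s['wrist_force'])
a=np.radians(-3.5);M=np.array([[np.cos(a),-np.sin(a)],[np.sin(a),np.cos(a)]])
for n in('scene','side'):
    p,d=cams.capture(n);np.savez(n+'15.npz',p=p,d=d);C=cloud(n,d)
    L=C.copy();L[...,:2]=(C[...,:2]-[.567,.115])@M
    k=(abs(L[...,0])<.05)&(abs(L[...,1])<.086)&(C[...,2]>.022)&(C[...,2]<.07)&(p.min(2)>95)
    for v,u in list(zip(*np.nonzero(k)))[::1 if k.sum()<60 else 6]: print(n,u,v,(L[v,u]*1000).round(0),p[v,u])
    cv2.imwrite(f'pics/{n}15.png',cv2.resize(p[165:285,180:330,::-1],None,fx=5,fy=5,interpolation=cv2.INTER_CUBIC))
E
```

```text
time_s: 25.9
tool_pos: [0.4901, -0.011, 0.3872]
tool_rot: [-90.0, 0.2, -37.1]
wrist_force: [0.5, -0.7, 0.0]
gripper_width: 1.0
[-90.65511981 -19.09293911  76.2461695  109.22168253  18.9340082
  76.35810446  33.08362582] [ 0.51258199 -0.68733922  0.04390293]
scene 212 235 [50. 54. 55.] [131 133 126]
scene 212 236 [48. 54. 52.] [126 129 123]
scene 211 237 [47. 58. 49.] [103 109 106]
scene 210 238 [47. 62. 46.] [ 99 101 100]
scene 216 239 [44. 42. 40.] [ 98 102 102]
scene 206 241 [48. 76. 37.] [110 115 112]
scene 207 242 [47. 73. 33.] [111 115 113]
scene 210 243 [24. 67. 40.] [137 148 140]
scene 207 244 [29. 77. 35.] [170 180 172]
scene 213 244 [21. 58. 36.] [121 130 123]
scene 234 244 [-5. -9. 36.] [140 149 144]
scene 209 245 [20. 72. 35.] [168 179 169]
scene 229 245 [ 8.  6. 28.] [122 130 125]
scene 235 245 [ -6. -12.  32.] [144 154 147]
scene 209 246 [13. 73. 36.] [171 182 171]
scene 229 246 [ 6.  6. 25.] [121 130 123]
scene 235 246 [ -3. -12.  26.] [138 144 135]
scene 211 247 [ 8. 68. 33.] [156 168 157]
scene 208 248 [-28.  84.  52.] [168 179 171]
scene 214 248 [15. 57. 23.] [127 135 128]
scene 213 249 [ 8. 62. 24.] [136 145 136]
scene 226 250 [-47.  29.  44.] [ 97 103  99]
side 212 227 [-30.  86.  53.] [100 101 100]
side 216 228 [-22.  75.  43.] [150 156 153]
side 210 229 [-47.  85.  61.] [150 150 150]
side 215 229 [-19.  81.  31.] [170 177 171]
side 216 229 [-17.  78.  31.] [107 116 121]
side 210 230 [-47.  86.  54.] [119 120 120]
side 214 230 [-33.  77.  43.] [147 151 149]
side 215 230 [-31.  75.  41.] [127 134 137]
side 213 231 [-34.  81.  37.] [ 99 105 107]
side 214 231 [-36.  76.  41.] [104 115 121]
side 220 232 [-27.  57.  33.] [110 115 110]
side 219 233 [-33.  58.  34.] [111 117 112]
side 220 233 [-27.  58.  27.] [103 107 105]
```

View pics/side15.png

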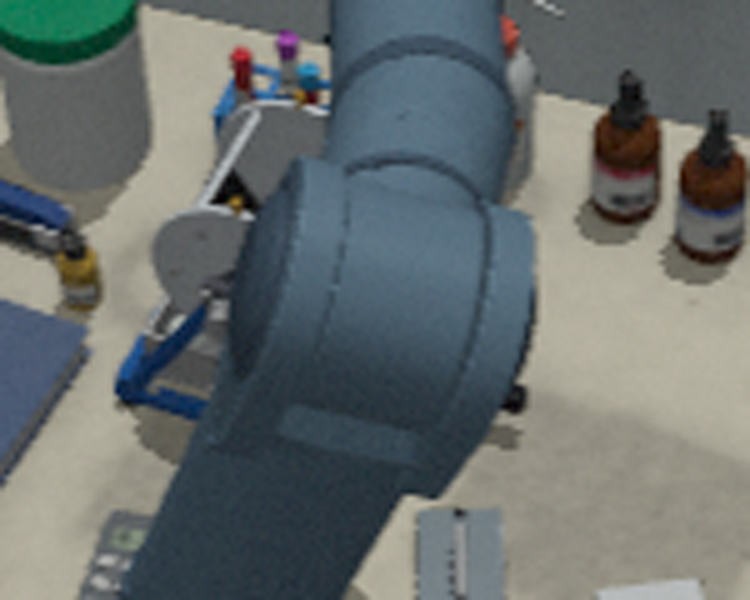

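```bash
python3 -c "
from plant import close_job,monitor;s=monitor.read_state();print(s['time_s'],abs(s['qvel']).max());print(close_job())"
```

```text
26.0 0.7269802058843552
the job is handed in; nothing more can be done
None
```

I've handed the job in at 26 s of the allowed 69 s. As far as I could check, the task is done.

- **Pan:** I pushed it by its handle into the lane until it pressed on the stop rail with about 15 N, then released it. The last check put the handle at (0.556, -0.031), within about 3 mm of its home position. It was square to the cradle within about half a degree.
- **Barrel:** I turned it by the crank to about 177°, held it there for about 1 s, then turned it back. By the crank grip's position it now stands at about 2°, so the port faces up.
- **Balls:** The part of the barrel I could see into was empty. In the pan I could make out three or so balls, all in a single layer with tops at about 40 mm. The camera views hid the rest of the pan, so I didn't count all four there. I saw no ball on the bench.
- **Bystanders:** I never touched the cover, timer, jar or oil bottle, and they look unmoved in the last pictures. I didn't measure their positions.
- **Joint limit:** On the way to that last look, joint 3 ran right up to its limit (89.9985° of 90°), with a brief 40 N or so reading at the wrist while moving. I backed it off to 76° before handing in, with the gripper clear of everything.

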